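# Load a staple strip into the packet stapler

## Robot

A 6-joint arm with a two-finger parallel gripper is mounted at the origin on the work surface. World frame = base frame: x ahead of the robot, y to its left, z up, the work surface at z = 0. Lengths are in m, angles in rad, forces in N, time in s.
With the tool pointing down it reaches from about 0.425 to 0.95 m from the base axis. Payload 3.5 kg.
Tool frame: the origin (TCP) lies at the centre of the arm's flange, where the gripper is bolted on; the fingertips stand 173 mm ahead of it and the grasp point (between the pads) lies 155 mm ahead of it (ctrl.tcp_to_grasp is the distance from the TCP to the grasp point, in m); z points along the fingers, x is the direction in which the jaws open and shut, and the axes are right-handed (so a half turn about z gives the same grasp; the last joint's range is limited). The gripper opens to 85 mm and grips with 20 to 120 N. Pads are 22 mm wide; open, the fingers measure 114 mm over their backs; the gripper's body (76 mm by 85 mm) begins 54 mm behind the grasp point. The pads swing forward as they close: fully open they stand 13 mm farther back than shut.
Start: joints at [-0.15, 0.286, 1.577, -0, 1.279, -0.15], TCP at [0.675, 0, 0.405] pointing down, gripper open.
Joint ranges: [-2.77, 2.77], [-0.9, 2.22], [0.21, 2.48], [-1.53, 4.67], [0.24, 2.81], [-2.84, 2.84]. Speed limits (rad/s): [2.79, 2.79, 3.14, 3.14, 3.14, 3.14].

## Interface

Orientations are given as a unit quaternion [x, y, z, w].
In Python, from plant import readout, imaging, ctrl, spotter gives the robot as it stands.
- The arm moves only by the tool apply_moves, never from a script. Its argument "steps" is a list of rows, each an object of numbers: "tx", "ty", "tz": the shift along the tool's x, y, z in mm; "wx", "wy", "wz": the turn, a rotation vector about the tool's x, y, z in rad. In form: [{"tx": .., "ty": .., "tz": .., "wx": .., "wy": .., "wz": ..}, ...]. A call has 1 to 12 rows; each row is the pose to reach, as a shift and turn from the pose commanded when the call began, along the tool's axes at that moment; what a row does not reach only later rows make up. A row lasts 1/10 s, in which the tool goes at most 50 mm and 8.59 degrees, less where a joint would pass 70% of its speed; a pose out of reach is approached as far as the arm can. A call with a gripper value outside its range is refused whole. "hand" is the opening, from 0 (shut) to 1 (fully open), set as the call begins (left out, the last holds). The fingers move at their own pace and stop on an object; "force" is the grip in N (left out, the last holds). Time passes only in rows, so rows that repeat a pose let the fingers close. It gives the time, the measured TCP pose, the force and the opening at its end, in the units of the state.
- readout.get_state(): the state, without advancing time (a new reading comes with each control period).
- imaging.read_camera(name): name is "scene" or "side" or "wrist"; returns a dict with "img" (480x640x3 uint8, red, green, blue), "vfov" (degrees; the focal length in pixels is half the picture's height over the tangent of half this angle, whatever the lens; pixels are square), "cx", "cy" (the principal point, pixels), "R" (3x3) and "t" (3): a world point X has camera coordinates R X + t; the wrist camera has in their place "tool_from_camera" (4x4, takes a point from camera to tool coordinates, whose origin is the TCP and whose axes are the tool frame's). Camera axes: x right, y down, z forward; pixel columns grow to the right and rows downward; lengths in m; the calibration is good to about 2 mm. A picture is of the moment at which its call begins: read the wrist's pose just before it. There is no depth.
- ctrl.sign_off(): hands the job in, once; it reports no verdict.
Trained networks look in the newest picture that a camera, given by its name, has taken for a name from the list of things; names that differ only in an ending like _2 or _b are one class to them, and where a whole thing is asked for, a point or a joint stands for the part that bears it (a point fixed in the world has none). Each returns a list of dicts, best first, with "confidence" (0 to 1); they miss things now and then, are a little off and sometimes report something else, mostly with a low value. They report only what shows in the picture. A call takes as long as a camera call. They do not tell look-alikes from the thing itself.
- spotter.trace(camera, label): "region" (480x640 bool, what is visible of it) and "uv" ([column, row] in pixels, amid what is visible of it).
The state is a dict: "time": time; "qpos": joint angles; "dq": joint speeds; "joint_efforts": joint torques, N m; "eef_pos": TCP position; "tcp_rot": TCP orientation; "contact_force": force on the tool from outside, world axes, zero at the start; "wrist_torque": the same for the moment, N m; "opening": opening from 0.0 (shut) to 1.0 (fully open).
Only numpy, scipy, OpenCV 4.12 (cv2) and the standard library are available. Lean on these libraries where they do the work, as an engineer would, in place of code of your own. Each camera call takes 0.05 s, during which the arm holds its last target.

## Task

Load the long silver staple strip into the bench stapler that closes the herb packets: legs down, ease it gently back against the spring follower, lower it flat to the floor of the channel behind the nose stop and let go of it, and then slide the cover rail fully shut over it. Do not force the strip against the stapler, and leave everything else on the counter where it is.

Things in the scene. Friction and masses are not known exactly. Their poses are not given: they have to be found in the camera images.
- strip_center (a point): the silver staple strip, a stiff U-section bar 80 mm long (x axis, both ends alike), 14 wide (y), 26 high (z up), 60 g; this point is its centre. It stands legs down on a dark board 8 mm thick. Pinch it across its width, as hard as you like, by its upper half only: once seated, its lowest 8 mm is between the channel walls and the upper 18 mm is free for fingers
- stapler: a grey bench stapler fixed to the counter, 330 mm long (x from -173 to 157), 84 wide (y); origin on its underside, on the centre line; x runs along the channel from the nose to the rear, z up. The base beside the channel is at z = 20 mm. Pressing the strip on any part of it with more than 40 N in all (the spring push included) damages it
- channel (a point): fixed point of the stapler at x = -82, y = 0, z = 22 mm: front end of the channel, on its floor. The channel runs from here 237 mm to the rear: inner width 16.5 mm, walls 8 mm high with flared lips. On its floor a carriage carries the brass nose stop (8 mm high) and the spring follower; it is set by hand, stays put, and its place is NOT reported: the stop's rear face is 0 to 24 mm behind this point
- follower_area (a point): fixed point of the stapler, 60 mm behind channel. The orange follower (25 mm high over the channel floor) rests with its face 60 mm behind the nose stop's rear face, so 0 to 24 mm behind this point: find it by feel. It resists with 3 N at first touch, 0.2 N more per mm, and hits a hard end at 24 mm; the 80 mm strip drops in behind the stop only when held 20 to 24 mm past first touch
- head (a point): centre of the top of the black palm pad on the stapling head, 86 mm above the counter; the head fills x = -168 to -124 mm of the stapler (60 mm wide). Between the head and the follower nothing stands higher than z = 30 mm, so the strip can hover there. Once let go, the seated strip is pushed forward against the nose stop by the follower
- rail (a joint): the steel cover rail, an inverted U 110 mm long, 48 wide, sliding along the stapler; roof from z = 50 to 56 mm, 2 mm above a seated strip. 0 = fully shut (hard stop), grows to 0.128 m towards the rear (+x of the stapler). Its nose end is at stapler x = -84 mm + joint; it starts 116 to 126 mm open, leaving the channel free. It slides stiffly (about 3 N) and stays where left
- rail_knob (a point): the brass knob on the rail, an upright cylinder 18 mm in diameter, 24 high; this point is its centre, at z = 68 mm in the stapler's frame. It moves with the rail: push it towards the nose (stapler -x) or pinch it from above
- short_strip_center (a point): a shorter copper-coloured staple strip of another size, 48 long, 12 wide, 20 high, on the same board; its point is its centre. Not to be used
- packet_center (a point): a filled kraft-paper packet, 70 x 110 x 35, lying on the counter; its point is its centre
- weight_a: a brass scale weight, 32 diameter, 43 high; origin at the centre of its underside
- weight_b: a smaller brass scale weight, 26 diameter, 34 high; origin at the centre of its underside
- mortar: a white ceramic bowl, 100 across, 70 high; origin at the centre of its underside
- jar: an amber jar with a wooden lid, 70 diameter, 100 high; origin at the centre of its underside
Things that resemble listed ones, but are neither listed nor needed, are in the scene too. There is more than one size of the part that bears strip_center; the job needs the smallest.

How it is judged:
By the outcome, as a careful person would: the job done as asked, in the order asked, and still so for the second after the job is handed in, with the robot touching nothing.
It also fails if it takes over 51 s, if anything falls off the work surface, if the arm or the gripper's body presses on something with over 40 N, if the wrist force passes 120 N, or if a joint passes its speed limit or range.

## Working session

There is one attempt and no reset: what is moved stays moved. The work goes in short steps, Python scripts to look and compute and a tool call to move; the robot and the scene stay as the last step left them, time stands still between calls to the robot, and variables do not carry over. Pictures are saved under pics/ and viewed, and the job is handed in when it is done.

Besides the shell and the picture viewer there is one more tool, called after ">>>" in YAML: its name, and indented under it one key for each argument. apply_moves: Moves the arm, as the interface text tells. Its arguments: {"type":"object","properties":{"steps":{"type":"array","items":{"type":"object","properties":{"tx":{"type":"number"},"ty":{"type":"number"},"tz":{"type":"number"},"wx":{"type":"number"},"wy":{"type":"number"},"wz":{"type":"number"}}}},"hand":{"type":"number"},"force":{"type":"number"}},"required":["steps"]}

```bash
ls; mkdir -p pics; cat > look.py <<'E'
import cv2,sys,numpy as np
from plant import readout,imaging
def snap(cam,name,pkl=True):
    s=readout.get_state(); im=imaging.read_camera(cam)
    cv2.imwrite(f'pics/{name}.png',cv2.cvtColor(im['img'],cv2.COLOR_RGB2BGR)); 
    import pickle; pickle.dump((s,im),open(f'pics/{name}.pkl','wb'))
    return s,im
E
python3 - <<'E'
from look import *
for c in ['scene','side','wrist']:
    s,im=snap(c,c+'0'); print(c,{k:v for k,v in im.items() if k!='img'})
print(s)
E
```

```text
pics
scene {'vfov': 47.15002770203589, 'cx': 316.4932287690033, 'cy': 244.67092722490975, 'R': array([[-0.88373786,  0.46798114,  0.00102399],
       [ 0.33631416,  0.6366158 , -0.6939835 ],
       [-0.32542308, -0.61295511, -0.71999017]]), 't': array([ 0.41275493, -0.18186822,  1.59968368])}
side {'vfov': 53.36709743121743, 'cx': 326.71374447614846, 'cy': 235.96577856842168, 'R': array([[-0.9352797 , -0.35372665, -0.01137244],
       [-0.15935884,  0.44961342, -0.87889279],
       [ 0.316001  , -0.82019829, -0.47688378]]), 't': array([0.53027342, 0.10452527, 1.00746674])}
wrist {'vfov': 63.56063529913052, 'cx': 318.6257916417499, 'cy': 238.67437617569178, 'tool_from_camera': array([[ 9.99999472e-01, -8.75514512e-04, -5.38271149e-04,
         1.91046055e-04],
       [ 9.94761972e-04,  9.56159417e-01,  2.92844977e-01,
        -7.59415952e-02],
       [ 2.58283001e-04, -2.92845358e-01,  9.56159783e-01,
         3.10887307e-02],
       [ 0.00000000e+00,  0.00000000e+00,  0.00000000e+00,
         1.00000000e+00]])}
{'time': 0.1, 'qpos': array([-1.50033977e-01,  2.87123284e-01,  1.57802848e+00,  4.22408413e-06,
        1.27860931e+00, -1.49982470e-01]), 'dq': array([-7.69130702e-05, -1.61648731e-03, -3.48544743e-03,  1.42602396e-03,
        4.86095934e-04, -1.44523579e-03]), 'joint_efforts': array([ 1.14915063e-03, -4.07295120e+01, -2.93698221e+01, -1.06323112e-04,
        3.42678482e-03, -4.41654265e-06]), 'eef_pos': array([6.74776949e-01, 4.06874285e-05, 4.03455434e-01]), 'tcp_rot': array([ 9.99999412e-01, -2.63640148e-05, -1.07173270e-03, -1.64030400e-04]), 'contact_force': array([0.55001002, 0.03195718, 0.88748096]), 'wrist_torque': array([-0.05080449, -0.02250505, -0.01924986]), 'opening': 0.9979984201298521}
```

View pics/scene0.png

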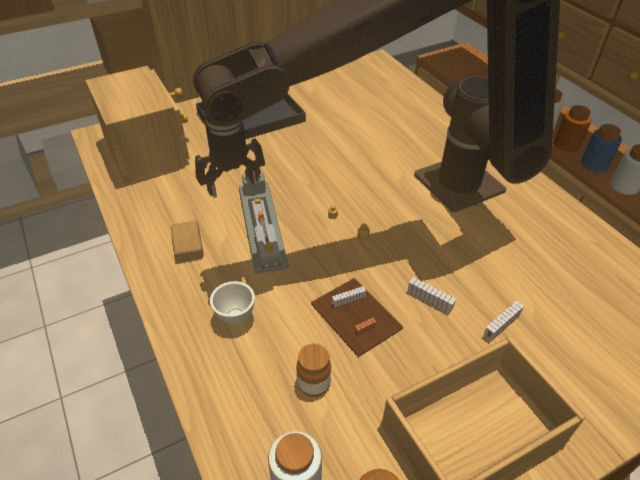

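View pics/side0.png

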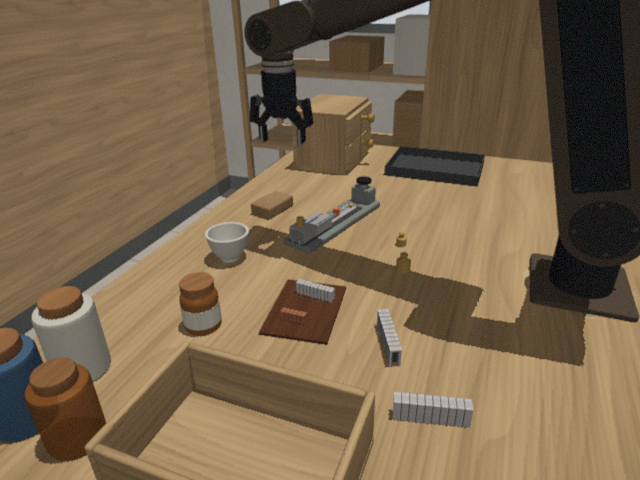

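View pics/wrist0.png

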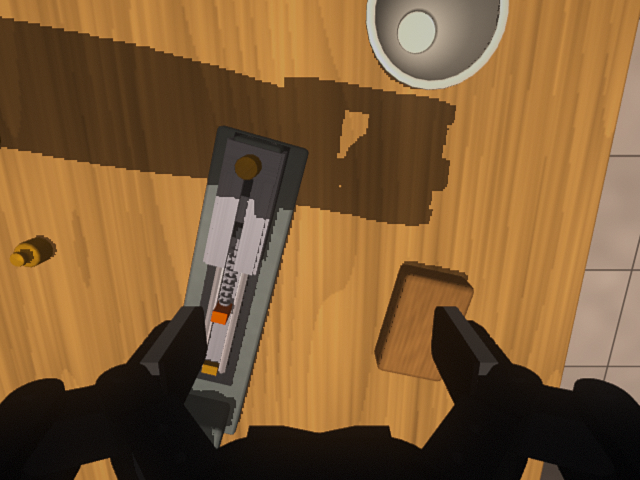

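```bash
cat >> look.py <<'E'
from scipy.spatial.transform import Rotation as Rot
def cam(s,im):
    f=240/np.tan(np.radians(im['vfov']/2))
    if 'R' in im: R,t=im['R'],im['t']; Rc=R.T; o=-R.T@t
    else:
        T=im['tool_from_camera']; Rw=Rot.from_quat(s['tcp_rot']).as_matrix()
        Rc=Rw@T[:3,:3]; o=Rw@T[:3,3]+s['eef_pos']
    return f,im['cx'],im['cy'],Rc,o
def ray(s,im,uv):
    f,cx,cy,Rc,o=cam(s,im); d=Rc@np.array([(uv[0]-cx)/f,(uv[1]-cy)/f,1]); return o,d/np.linalg.norm(d)
def atz(s,im,uv,z):
    o,d=ray(s,im,uv); return o+d*(z-o[2])/d[2]
def proj(s,im,X):
    f,cx,cy,Rc,o=cam(s,im); c=Rc.T@(np.asarray(X)-o); return np.array([cx+f*c[0]/c[2],cy+f*c[1]/c[2]])
def tri(rays):
    A=np.zeros((3,3));b=np.zeros(3)
    for o,d in rays:
        P=np.eye(3)-np.outer(d,d);A+=P;b+=P@o
    X=np.linalg.solve(A,b); return X,[np.linalg.norm((np.eye(3)-np.outer(d,d))@(X-o)) for o,d in rays]
def load(n):
    import pickle; return pickle.load(open(f'pics/{n}.pkl','rb'))
E
python3 - <<'E'
from look import *
from plant import spotter
S={c:load(c+'0') for c in ['scene','side','wrist']}
z={'strip_center':.021,'head':.086,'rail_knob':.068,'stapler':.02,'short_strip_center':.018,'packet_center':.0175,'mortar':.03,'jar':.05,'weight_a':.02}
for l in z:
  for c in S:
    try: r=spotter.trace(c,l)
    except Exception as e: print(l,c,e); continue
    for d in r[:4]:
        print(l,c,np.round(d['uv']),round(d['confidence'],2),d['region'].sum(),np.round(atz(*S[c],d['uv'],z[l]),3))
E
```

```text
strip_center scene [431. 295.] 0.86 786 [0.332 0.317 0.021]
strip_center scene [503. 320.] 0.72 596 [0.232 0.45  0.021]
strip_center scene [345. 294.] 0.7 404 [0.51  0.222 0.021]
strip_center side [433. 408.] 0.78 2167 [0.23  0.451 0.021]
strip_center side [389. 338.] 0.74 866 [0.327 0.323 0.021]
strip_center side [314. 288.] 0.6 544 [0.511 0.224 0.021]
strip_center wrist [416. 312.] 0.31 6634 [ 0.772 -0.109  0.021]
head scene [259. 226.] 0.8 2950 [ 0.617 -0.019  0.086]
head side [332. 220.] 0.66 2839 [0.538 0.042 0.086]
head wrist [238. 257.] 0.62 22203 [ 0.611 -0.027  0.086]
head wrist [247. 204.] 0.6 6521 [0.62  0.016 0.086]
head wrist [ 33. 253.] 0.3 926 [ 0.45  -0.023  0.086]
rail_knob scene [268. 242.] 0.66 619 [0.613 0.026 0.068]
rail_knob side [314. 227.] 0.64 721 [0.575 0.057 0.068]
rail_knob wrist [246. 203.] 0.56 6358 [0.616 0.013 0.068]
stapler scene [265. 228.] 0.67 2929 [ 0.582 -0.07   0.02 ]
stapler side [332. 218.] 0.96 2939 [ 0.587 -0.09   0.02 ]
stapler wrist [234. 258.] 0.69 22221 [ 0.592 -0.052  0.02 ]
short_strip_center scene [366. 324.] 0.71 172 [0.509 0.316 0.0
[... 190 characters left out ...]
.017]
packet_center side [330. 220.] 0.44 2880 [ 0.589 -0.086  0.017]
packet_center wrist [413. 310.] 0.91 6552 [ 0.769 -0.109  0.018]
packet_center wrist [235. 256.] 0.17 22202 [ 0.593 -0.05   0.017]
mortar scene [234. 300.] 0.58 1431 [0.746 0.121 0.03 ]
mortar side [226. 238.] 0.76 1263 [0.784 0.112 0.03 ]
mortar wrist [431.  37.] 0.57 10277 [0.764 0.139 0.03 ]
jar scene [313. 370.] 0.92 1515 [0.678 0.381 0.05 ]
jar side [200. 304.] 0.79 2285 [0.671 0.383 0.05 ]
weight_a scene [366. 235.] 0.46 189 [0.362 0.078 0.02 ]
weight_a side [400. 237.] 0.67 133 [ 0.396 -0.05   0.02 ]
weight_a side [332. 221.] 0.54 2867 [ 0.582 -0.074  0.02 ]
weight_a wrist [ 32. 256.] 0.59 950 [ 0.396 -0.049  0.02 ]
```

```bash
python3 - <<'E'
import cv2
im=cv2.imread('pics/scene0.png');a=cv2.resize(im[250:370,290:540],None,fx=3,fy=3,interpolation=cv2.INTER_CUBIC);cv2.imwrite('pics/crop_a.png',a)
im=cv2.imread('pics/side0.png');a=cv2.resize(im[150:350,240:440],None,fx=3,fy=3,interpolation=cv2.INTER_CUBIC);cv2.imwrite('pics/crop_b.png',a)
E
```

```text
(no output)
```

View pics/crop_a.png

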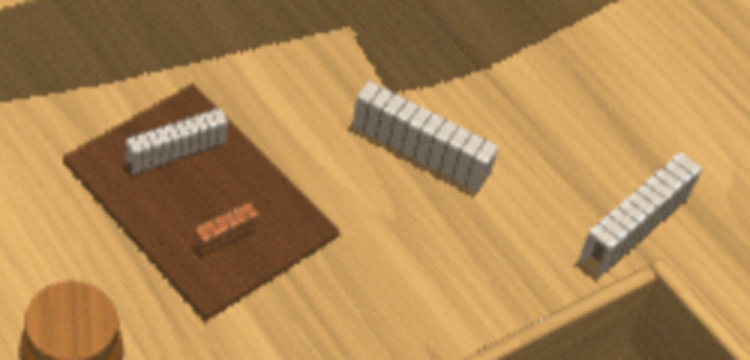

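View pics/crop_b.png

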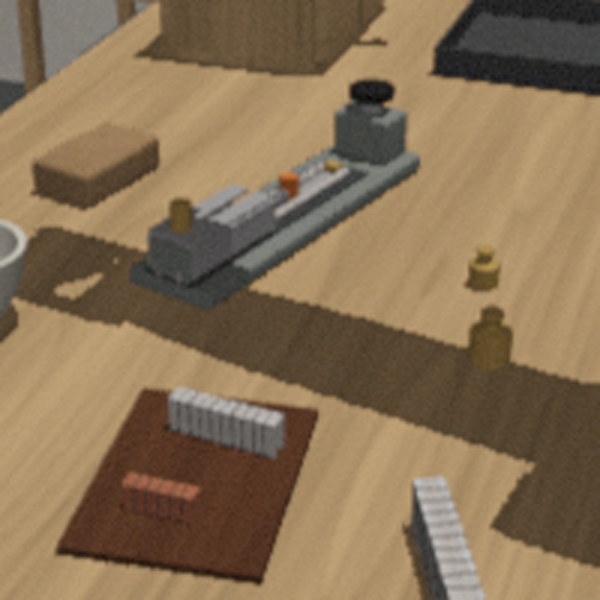

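>>> apply_moves:
  steps:
    - {"tx": -25, "ty": -35, "tz": 10}
    - {"tx": -50, "ty": -70, "tz": 20}
    - {"tx": -75, "ty": -105, "tz": 30}
    - {"tx": -100, "ty": -140, "tz": 40}
    - {"tx": -125, "ty": -175, "tz": 50}
    - {"tx": -150, "ty": -205, "tz": 60}
    - {"tx": -165, "ty": -222, "tz": 70}
    - {"tx": -165, "ty": -222, "tz": 70}
    - {"tx": -165, "ty": -222, "tz": 70}

```text
$.steps[0]: bad value
```

```bash
python3 - <<'E'
from look import *
from plant import spotter
for c in ['wrist','scene','side']: s,im=snap(c,c+'1')
print(s)
S=load('wrist1')
for d in spotter.trace('wrist','strip_center'):
    m=d['region'].astype(np.uint8); print(d['uv'],d['confidence'],m.sum(),cv2.minAreaRect(np.argwhere(m)[:,::-1].astype(np.float32)),atz(*S,d['uv'],.034))
E
```

```text
{'time': 1.6, 'qpos': array([-1.50025754e-01,  2.86329890e-01,  1.57670782e+00, -4.24307113e-05,
        1.27859656e+00, -1.49983726e-01]), 'dq': array([-0.0008195 ,  0.00117018, -0.00072667, -0.00077601, -0.00054851,
        0.00020981]), 'joint_efforts': array([-1.78144010e-04, -4.05945361e+01, -2.92929804e+01, -1.37349052e-04,
        4.88696223e-04, -9.44076817e-06]), 'eef_pos': array([6.74989915e-01, 1.06142315e-05, 4.04700675e-01]), 'tcp_rot': array([ 9.99999999e-01, -1.49025743e-05, -2.36115201e-05,  1.69780483e-05]), 'contact_force': array([-0.2099144 , -1.03971453, -0.10391091]), 'wrist_torque': array([-0.00822999,  0.03398943,  0.022688  ]), 'opening': 1.0015130225947382}
[248.3, 203.8] 0.38 6520 ((241.2653350830078, 206.1367645263672), (60.96689224243164, 127.74984741210938), 13.600542068481445) [0.61225945 0.00458211 0.034     ]
```

View pics/wrist1.png

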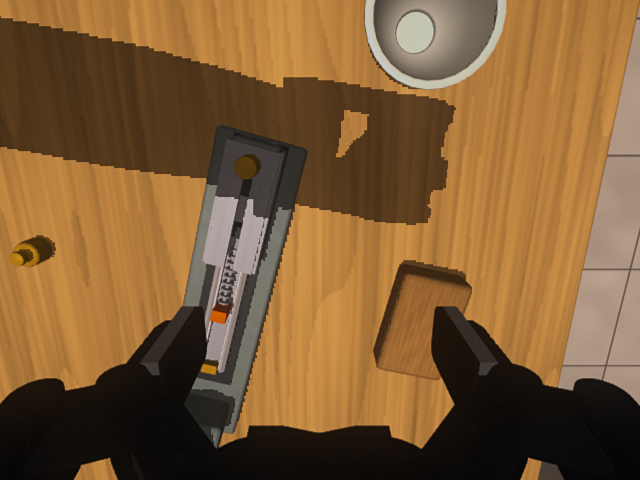

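View pics/scene1.png

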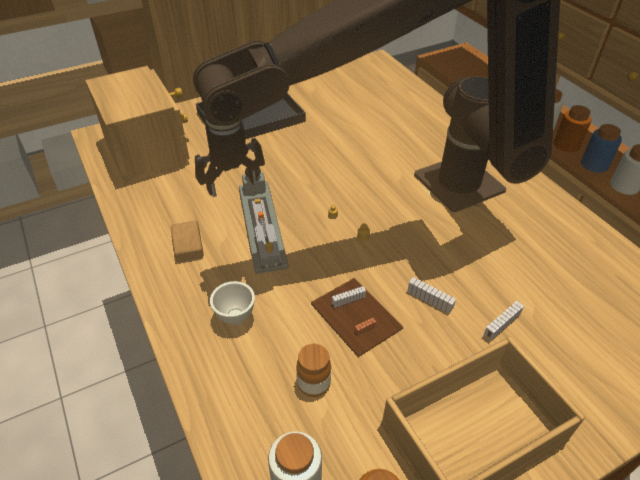

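>>> apply_moves:
  steps:
    - {"tx": -25, "ty": -35, "tz": 10, "wx": 0, "wy": 0, "wz": 0}
    - {"tx": -50, "ty": -70, "tz": 20, "wx": 0, "wy": 0, "wz": 0}
    - {"tx": -75, "ty": -105, "tz": 30, "wx": 0, "wy": 0, "wz": 0}
    - {"tx": -100, "ty": -140, "tz": 40, "wx": 0, "wy": 0, "wz": 0}
    - {"tx": -125, "ty": -175, "tz": 50, "wx": 0, "wy": 0, "wz": 0}
    - {"tx": -150, "ty": -205, "tz": 60, "wx": 0, "wy": 0, "wz": 0}
    - {"tx": -165, "ty": -222, "tz": 70, "wx": 0, "wy": 0, "wz": 0}
    - {"tx": -165, "ty": -222, "tz": 70, "wx": 0, "wy": 0, "wz": 0}
    - {"tx": -165, "ty": -222, "tz": 70, "wx": 0, "wy": 0, "wz": 0}

```text
time: 2.6
eef_pos: [0.51, 0.2222, 0.3349]
tcp_rot: [1.0, 0.001, 0.0, 0.0]
contact_force: [0.2, 0.1, 0.4]
opening: 1.001
```

```bash
python3 - <<'E'
from look import *
from plant import spotter
for c in ['wrist','scene','side']: s,im=snap(c,c+'2')
print(s['eef_pos'],s['tcp_rot'],s['time'])
S=load('wrist2')
for d in spotter.trace('wrist','strip_center'):
    m=d['region'].astype(np.uint8); print(d['uv'],d['confidence'],m.sum(),cv2.minAreaRect(np.argwhere(m)[:,::-1].astype(np.float32)),atz(*S,d['uv'],.034))
E
```

```text
[0.51089581 0.22146794 0.33563384] [ 9.99999463e-01 -4.23866613e-04  9.43939979e-04 -5.66051195e-05] 2.7
[56.9, 89.9] 0.96 9817 ((54.02021789550781, 86.63719177246094), (204.19276428222656, 56.349430084228516), 57.65255355834961) [0.33962082 0.31683834 0.034     ]
[313.7, 215.2] 0.81 2886 ((311.8785400390625, 213.03004455566406), (112.36096954345703, 27.45335578918457), 4.5377726554870605) [0.50666231 0.23300549 0.034     ]
```

View pics/wrist2.png

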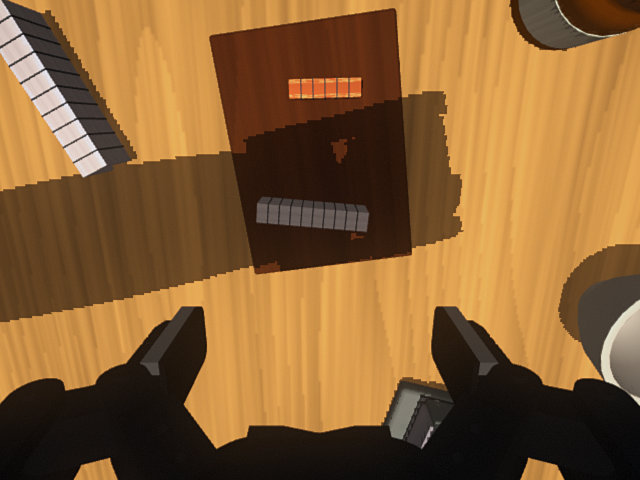

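View pics/scene2.png

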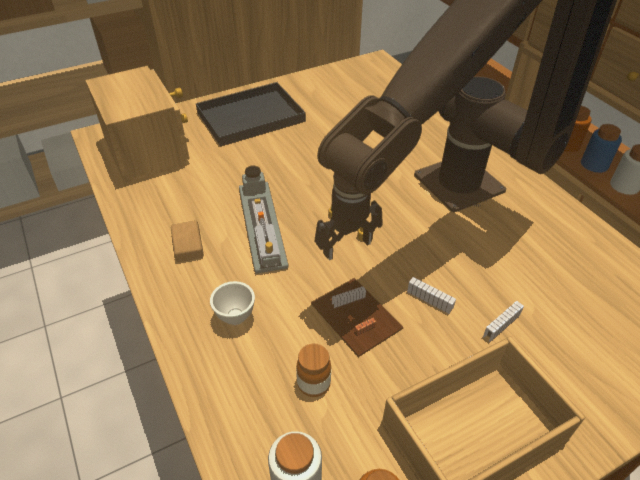

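View pics/side2.png

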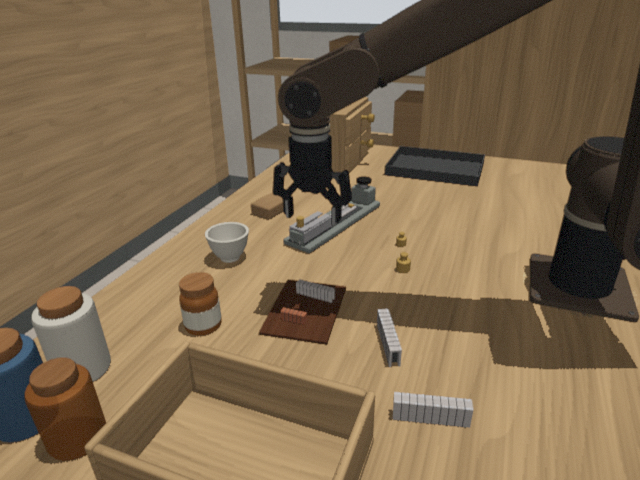

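```bash
python3 - <<'E'
from look import *
im=cv2.imread('pics/wrist2.png');a=cv2.convertScaleAbs(cv2.resize(im[180:250,240:390],None,fx=5,fy=5,interpolation=cv2.INTER_CUBIC),alpha=2.2);cv2.imwrite('pics/crop_c.png',a)
a=cv2.resize(cv2.imread('pics/scene2.png')[150:280,210:310],None,fx=4.5,fy=4.5,interpolation=cv2.INTER_CUBIC);
b=cv2.resize(cv2.imread('pics/side2.png')[165:255,275:395],None,fx=5,fy=5,interpolation=cv2.INTER_CUBIC);cv2.imwrite('pics/crop_d.png',a);cv2.imwrite('pics/crop_e.png',b)
E
```

```text
(no output)
```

View pics/crop_c.png

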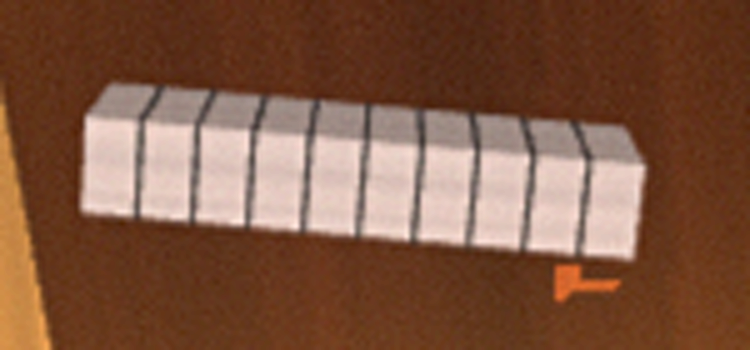

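View pics/crop_d.png

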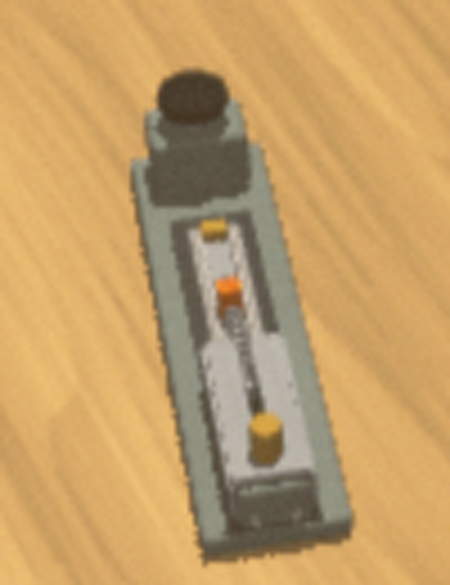

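View pics/crop_e.png

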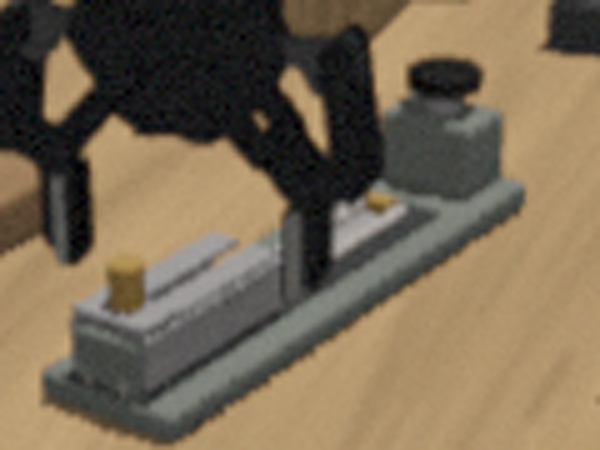

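```bash
cat > st.py <<'E'
from look import *
from scipy.optimize import least_squares
W=load('wrist1');SC=load('scene2');SI=load('side2')
T=.02
obs=[(W,(-0,0,0),None)]
L=[(W,(157,42,20),(219,126)),(W,(157,-42,20),(307,152)),
(SC,(157,-42,20),(255.3,271)),(SC,(157,42,20),(287.8,265.5)),(SC,(-173,-42,20),(240,185.5)),(SC,(-173,42,20),(268,183)),
(SI,(157,-42,20),(284,239)),(SI,(157,42,20),(310,251)),(SI,(-173,42,20),(379.6,202)),
(SC,(-146,0,86),(253,171)),(SI,(-146,0,86),(364,179.5))]
def X(p,q):
    c,s=np.cos(p[2]),np.sin(p[2]);q=np.array(q)/1000
    return np.array([p[0]+c*q[0]-s*q[1],p[1]+s*q[0]+c*q[1],q[2]])
def res(p): return np.concatenate([proj(*S,X(p,q))-uv for S,q,uv in L])
if __name__=='__main__':
    r=least_squares(res,[.59,-.07,1.35],loss='soft_l1',x_scale=[.01,.01,.01]);print(r.x,np.round(res(r.x).reshape(-1,2),1).tolist())
    S=load('wrist2');P=[atz(*S,uv,.034) for uv in [(257,203),(369,212.6),(367,232),(256,222.6)]]
    P=np.array(P);print(P,np.linalg.norm(P-np.roll(P,1,0),axis=1),P.mean(0));d=P[1]+P[2]-P[0]-P[3];print(np.degrees(np.arctan2(d[1],d[0])))
    print(S[0]['qpos'])
E
python3 st.py
```

```text
[ 0.5818566  -0.09025079  1.2927929 ] [[-3.7, -1.4], [0.7, -0.6], [-1.3, -2.0], [0.2, -1.8], [-1.2, -1.8], [0.1, -3.2], [-2.1, -1.8], [-1.2, -3.9], [1.6, -2.0], [-0.1, -1.8], [0.2, -1.5]]
[[0.46652379 0.24187816 0.034     ]
 [0.54614263 0.23491418 0.034     ]
 [0.54524447 0.22050605 0.034     ]
 [0.46513777 0.22753639 0.034     ]] [0.01440859 0.07992281 0.0144361  0.0804146 ] [0.50576217 0.23120869 0.034     ]
-5.007171782162057
[ 2.28640542e-01  9.50480657e-02  1.93150214e+00 -4.70103906e-04
  1.11458012e+00  2.27710342e-01]
```

>>> apply_moves:
  hand: 0.7
  force: 100
  steps:
    - {"tx": 0, "ty": -1, "tz": 5, "wx": 0, "wy": 0, "wz": 0.14}
    - {"tx": -1, "ty": -2, "tz": 12, "wx": 0, "wy": 0, "wz": 0.28}
    - {"tx": -1, "ty": -3, "tz": 20, "wx": 0, "wy": 0, "wz": 0.42}
    - {"tx": -2, "ty": -4, "tz": 28, "wx": 0, "wy": 0, "wz": 0.56}
    - {"tx": -2, "ty": -5, "tz": 36, "wx": 0, "wy": 0, "wz": 0.7}
    - {"tx": -3, "ty": -6, "tz": 44, "wx": 0, "wy": 0, "wz": 0.84}
    - {"tx": -3, "ty": -7, "tz": 52, "wx": 0, "wy": 0, "wz": 0.98}
    - {"tx": -4, "ty": -8, "tz": 60, "wx": 0, "wy": 0, "wz": 1.12}
    - {"tx": -4.2, "ty": -9.2, "tz": 68, "wx": 0, "wy": 0, "wz": 1.26}
    - {"tx": -4.2, "ty": -9.2, "tz": 74, "wx": 0, "wy": 0, "wz": 1.4}
    - {"tx": -4.2, "ty": -9.2, "tz": 80, "wx": 0, "wy": 0, "wz": 1.54}
    - {"tx": -4.2, "ty": -9.2, "tz": 80, "wx": 0, "wy": 0, "wz": 1.658}

```text
time: 4.0
eef_pos: [0.5063, 0.2303, 0.2541]
tcp_rot: [-0.673, 0.74, 0.0, -0.001]
contact_force: [-0.1, 0.5, -0.0]
opening: 0.703
```

```bash
python3 - <<'E'
from look import *
for c in ['wrist']: s,im=snap(c,c+'3')
print(s['eef_pos'],s['tcp_rot'],s['time'],s['qpos'],s['opening'])
for x,y in [(.5058,.2312)]: print(proj(s,im,(x,y,.034)))
E
```

```text
[0.50632846 0.23034206 0.25406778] [-6.73088924e-01  7.39561356e-01  2.24635961e-04 -5.00452555e-04] 4.0 [ 2.44554419e-01  2.02787919e-01  1.97670471e+00 -9.60133072e-05
  9.63194302e-01  1.90944648e+00] 0.7030882557486843
[319.4624925  270.12917198]
```

View pics/wrist3.png

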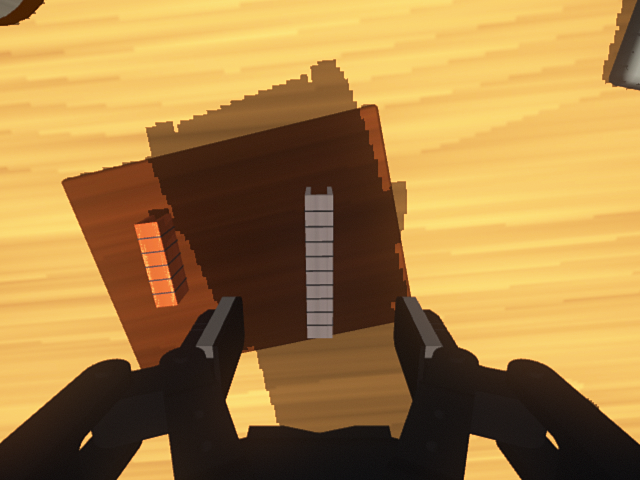

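>>> apply_moves:
  steps:
    - {"tx": 0, "ty": 0, "tz": 30, "wx": 0, "wy": 0, "wz": 0}
    - {"tx": 0, "ty": 0, "tz": 50, "wx": 0, "wy": 0, "wz": 0}
    - {"tx": 0, "ty": 0, "tz": 61, "wx": 0, "wy": 0, "wz": 0}
    - {"tx": 0, "ty": 0, "tz": 61, "wx": 0, "wy": 0, "wz": 0}

```text
time: 4.45
eef_pos: [0.5056, 0.2306, 0.1922]
tcp_rot: [-0.676, 0.737, 0.001, -0.001]
contact_force: [0.1, -0.2, 0.6]
opening: 0.699
```

>>> apply_moves:
  hand: 0
  steps:
    - {"tx": 0, "ty": 0, "tz": 0, "wx": 0, "wy": 0, "wz": 0}
    - {"tx": 0, "ty": 0, "tz": 0, "wx": 0, "wy": 0, "wz": 0}
    - {"tx": 0, "ty": 0, "tz": 0, "wx": 0, "wy": 0, "wz": 0}
    - {"tx": 0, "ty": 0, "tz": 0, "wx": 0, "wy": 0, "wz": 0}
    - {"tx": 0, "ty": 0, "tz": 0, "wx": 0, "wy": 0, "wz": 0}
    - {"tx": 0, "ty": 0, "tz": 0, "wx": 0, "wy": 0, "wz": 0}

```text
time: 5.05
eef_pos: [0.5065, 0.2315, 0.1953]
tcp_rot: [-0.676, 0.737, -0.001, 0.001]
contact_force: [-0.6, -0.5, 5.4]
opening: 0.131
```

```bash
python3 - <<'E'
from look import *
for c in ['wrist','side','scene']: s,im=snap(c,c+'4'); print(s['eef_pos'],s['contact_force'],s['wrist_torque'],s['opening'])
im=cv2.imread('pics/side4.png');a=cv2.resize(im[190:350,240:400],None,fx=3.7,fy=3.7,interpolation=cv2.INTER_CUBIC);cv2.imwrite('pics/crop_4.png',a)
E
```

```text
[0.50649192 0.23145309 0.19533402] [-0.63341498 -0.54835162  5.43752259] [-0.08172936  0.19443238 -0.05282146] 0.13119908120205417
[0.50649249 0.23145196 0.19532575] [-1.09785994 -0.61229795  6.08556085] [-0.08726233  0.1893247  -0.01370218] 0.12762145581225792
[0.50649484 0.23144863 0.1953239 ] [-0.78121379 -0.1995471   5.94538951] [-0.03982199  0.15464559  0.01755298] 0.12953862607662003
```

View pics/wrist4.png

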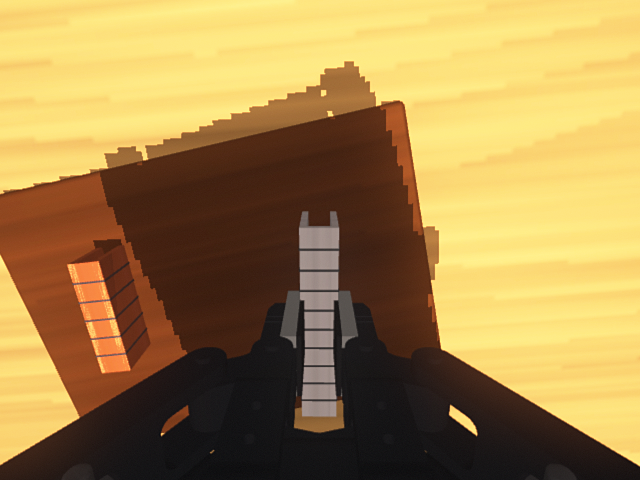

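View pics/crop_4.png

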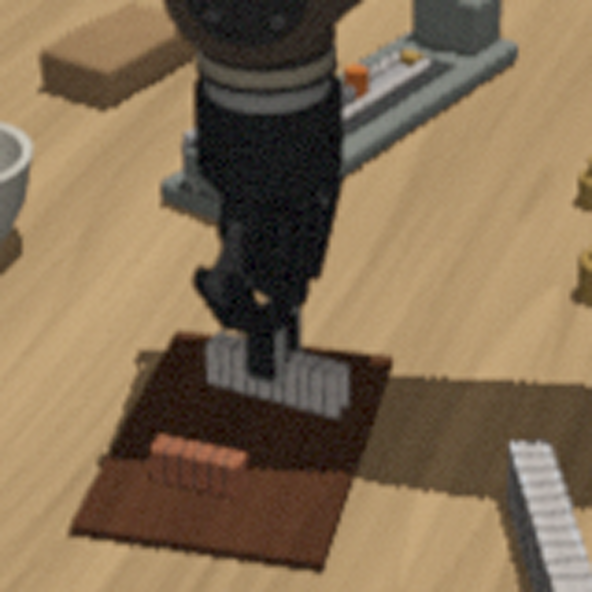

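```bash
python3 - <<'E'
from look import *
S=load('wrist4')
s,im=S
T=im['tool_from_camera'];f=240/np.tan(np.radians(im['vfov']/2))
def tool(uv,z):
    d=T[:3,:3]@np.array([(uv[0]-im['cx'])/f,(uv[1]-im['cy'])/f,1]);o=T[:3,3];return (o+d*(z-o[2])/d[2])*1000
for uv in [(299,226),(339,226),(301,416),(336,416)]: print(tool(uv,.1613),tool(uv,.155),atz(s,im,uv,.034))
E
```

```text
[ -8.14128806 -39.46051557 161.3       ] [ -7.81042831 -41.16682758 155.        ] [0.54686335 0.23622935 0.034     ]
[  5.78117679 -39.44587665 161.3       ] [  5.43842149 -41.15289694 155.        ] [0.54564132 0.22234687 0.034     ]
[ -8.59720239  40.98370945 161.3       ] [ -8.244284    35.38523888 155.        ] [0.46684665 0.24365122 0.034     ]
[  5.71382479  41.00063528 161.3       ] [  5.37432821  35.40134578 155.        ] [0.46559677 0.22940157 0.034     ]
```

>>> apply_moves:
  steps:
    - {"tx": 0, "ty": 0, "tz": -15, "wx": 0, "wy": 0, "wz": 0}
    - {"tx": 0, "ty": 0, "tz": -45, "wx": 0, "wy": 0, "wz": 0}
    - {"tx": 0, "ty": 0, "tz": -80, "wx": 0, "wy": 0, "wz": 0}
    - {"tx": 0, "ty": 0, "tz": -120, "wx": 0, "wy": 0, "wz": 0}
    - {"tx": 0, "ty": 0, "tz": -120, "wx": 0, "wy": 0, "wz": 0}

```text
time: 5.7
eef_pos: [0.5076, 0.2319, 0.3214]
tcp_rot: [-0.676, 0.737, -0.003, 0.006]
contact_force: [0.8, 0.3, 0.0]
opening: 0.124
```

```bash
python3 - <<'E'
from look import *
for c in ['wrist','side']: s,im=snap(c,c+'5'); print(s['eef_pos'],s['tcp_rot'],s['contact_force'],s['wrist_torque'],s['opening'],s['qpos'])
im=cv2.imread('pics/side5.png');a=cv2.resize(im[100:350,200:440],None,fx=2.4,fy=2.4,interpolation=cv2.INTER_CUBIC);cv2.imwrite('pics/crop_5.png',a)
E
```

```text
[0.50756606 0.2318534  0.32136464] [-0.67570959  0.73713717 -0.00315613  0.00594864] [0.75695847 0.26135502 0.03919324] [ 0.05323401  0.02285061 -0.02941572] 0.12427774670563038 [2.46655867e-01 1.12732735e-01 1.93924719e+00 1.14669551e-04
 1.07614491e+00 1.90429947e+00]
[0.50666702 0.23156852 0.31819468] [-0.67569863  0.73716631 -0.00195848  0.00365381] [ 0.18401185 -0.1171347  -0.54165217] [-0.02695772  0.00068679  0.02446474] 0.1299407366483797 [2.46562451e-01 1.15409607e-01 1.94266721e+00 3.12809637e-05
 1.07522467e+00 1.90430059e+00]
```

View pics/wrist5.png

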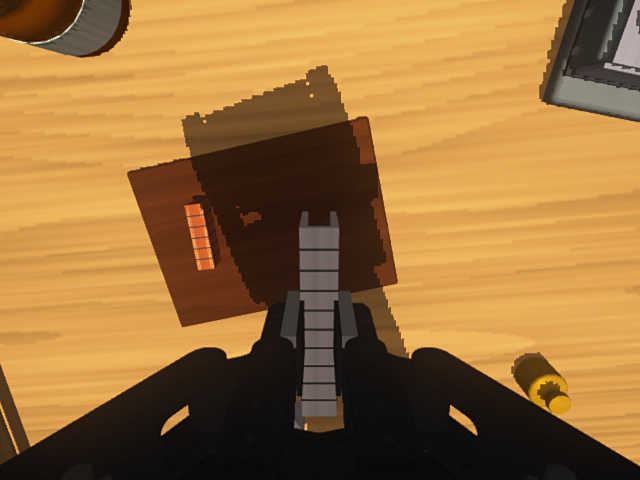

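View pics/crop_5.png

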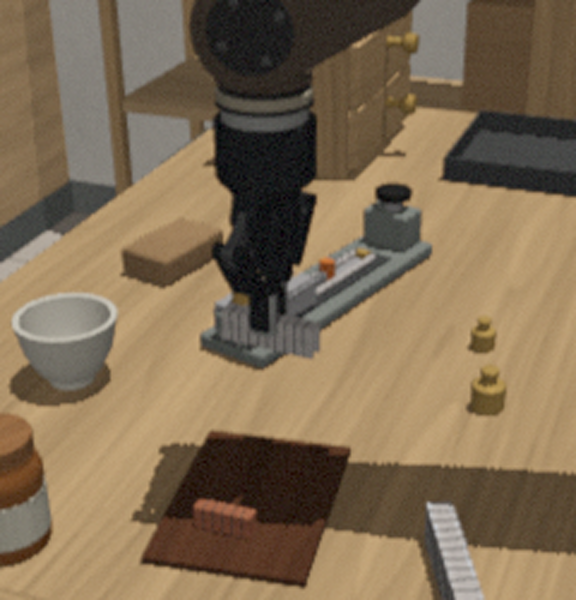

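>>> apply_moves:
  steps:
    - {"tx": 20, "ty": -5, "tz": 0, "wx": 0, "wy": 0, "wz": -0.07}
    - {"tx": 57, "ty": -14, "tz": 0, "wx": 0, "wy": 0, "wz": -0.21}
    - {"tx": 97, "ty": -23, "tz": 0, "wx": 0, "wy": 0, "wz": -0.35}
    - {"tx": 137, "ty": -33, "tz": 0, "wx": 0, "wy": 0, "wz": -0.49}
    - {"tx": 177, "ty": -43, "tz": 0, "wx": 0, "wy": 0, "wz": -0.63}
    - {"tx": 217, "ty": -52, "tz": 0, "wx": 0, "wy": 0, "wz": -0.77}
    - {"tx": 257, "ty": -62, "tz": 0, "wx": 0, "wy": 0, "wz": -0.91}
    - {"tx": 297, "ty": -71, "tz": 0, "wx": 0, "wy": 0, "wz": -1.05}
    - {"tx": 337, "ty": -81, "tz": 0, "wx": 0, "wy": 0, "wz": -1.19}
    - {"tx": 367, "ty": -88, "tz": 0, "wx": 0, "wy": 0, "wz": -1.31}
    - {"tx": 379.4, "ty": -91.2, "tz": 0, "wx": 0, "wy": 0, "wz": -1.38}
    - {"tx": 379.4, "ty": -91.2, "tz": 0, "wx": 0, "wy": 0, "wz": -1.38}

```text
time: 7.0
eef_pos: [0.563, -0.1563, 0.3115]
tcp_rot: [0.99, -0.14, -0.002, -0.0]
contact_force: [0.6, 0.3, -0.3]
opening: 0.129
```

>>> apply_moves:
  steps:
    - {"tx": 0, "ty": 0, "tz": 0, "wx": 0, "wy": 0, "wz": 0}
    - {"tx": 0, "ty": 0, "tz": 0, "wx": 0, "wy": 0, "wz": 0}
    - {"tx": 0, "ty": 0, "tz": 0, "wx": 0, "wy": 0, "wz": 0}

```text
time: 7.3
eef_pos: [0.5634, -0.1535, 0.3133]
tcp_rot: [0.99, -0.138, -0.0, -0.0]
contact_force: [-0.6, -0.1, -0.7]
opening: 0.129
```

```bash
python3 - <<'E'
from look import *
for c in ['wrist','side','scene']: s,im=snap(c,c+'6'); print(s['eef_pos'],s['tcp_rot'],s['contact_force'],s['opening'])
E
```

```text
[ 0.56341316 -0.15348505  0.31329148] [ 9.90413427e-01 -1.38133940e-01 -4.62726419e-04 -2.12121303e-04] [-0.57715935 -0.10982805 -0.65941927] 0.12944303442906896
[ 0.56349527 -0.15360846  0.31350045] [ 9.90420039e-01 -1.38087150e-01 -2.62020828e-04 -1.28463762e-04] [ 0.12044577 -0.26793055 -1.0754087 ] 0.1318534823828754
[ 0.56355568 -0.15374099  0.31368895] [ 9.90416935e-01 -1.38109685e-01 -8.72318768e-05 -4.76391859e-05] [-0.26012471 -0.60141218 -1.38712471] 0.1315690289027142
```

View pics/wrist6.png

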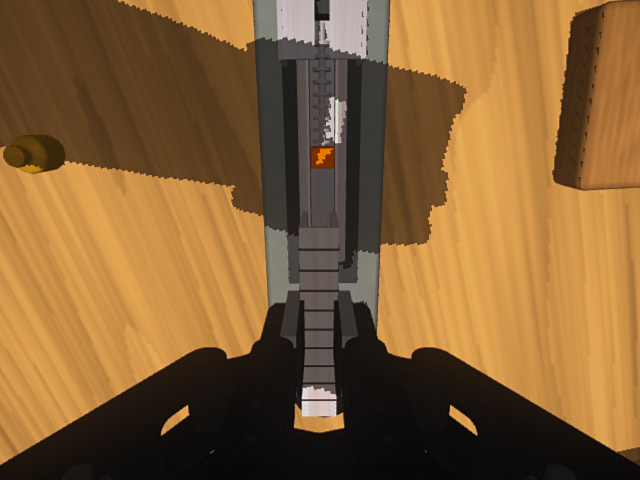

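View pics/scene6.png

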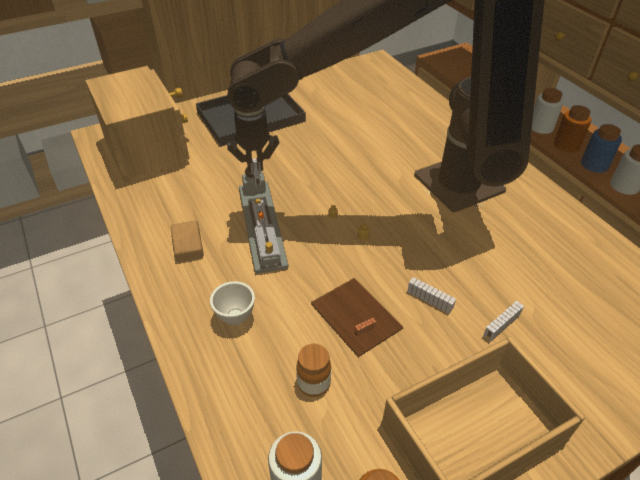

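```bash
python3 - <<'E'
from look import *
im=cv2.imread('pics/wrist6.png');a=cv2.convertScaleAbs(cv2.resize(im[0:240,240:400],None,fx=4,fy=4,interpolation=cv2.INTER_CUBIC)[:960],alpha=1.8);
cv2.imwrite('pics/crop_6a.png',a[0:500]);cv2.imwrite('pics/crop_6b.png',a[460:960])
E
```

```text
(no output)
```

View pics/crop_6a.png

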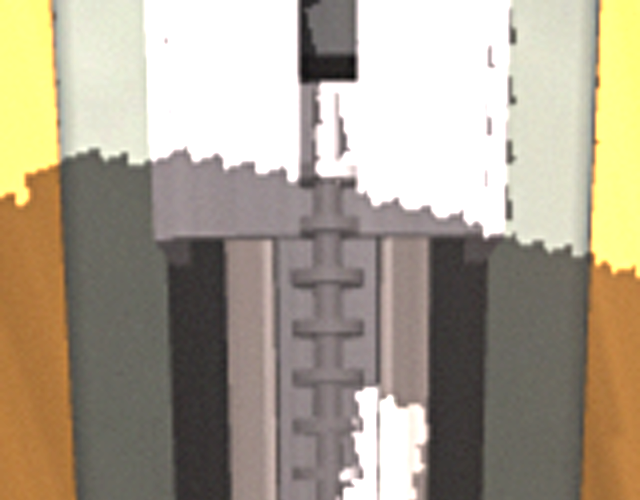

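View pics/crop_6b.png

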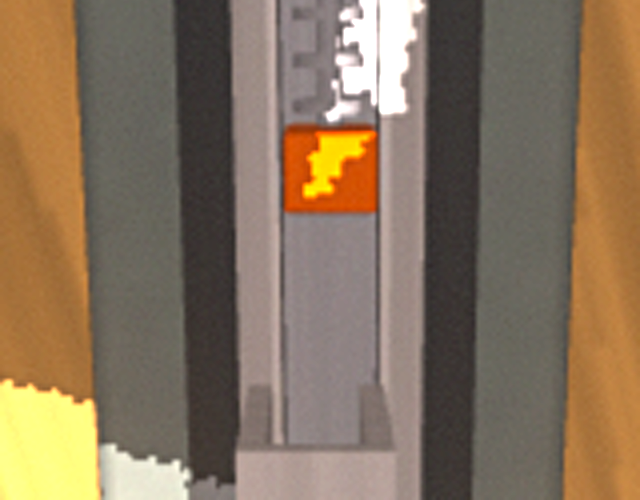

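```bash
python3 - <<'E'
from look import *
for n in ['wrist0','wrist2','wrist4','wrist6']:
    s,im=load(n); print(n,im['vfov'],im['cx'],im['cy'],im['tool_from_camera'].round(5).tolist())
for n in ['scene0','scene6','side0','side6']:
    s,im=load(n); print(n,im['vfov'],im['cx'],im['cy'],im['t'])
s,im=load('wrist6')
for n,uv,z in [('base100L',(258,100),.02),('base100R',(386.25,100),.02),('ch100L',(309.25,100),.022),('ch100R',(334.5,100),.022),('base190L',(262,190),.02),('base190R',(383,190),.02),('ch190L',(311,190),.022),('ch190R',(334.5,190),.022),('folL',(311,168),.047),('folR',(334.5,168),.047),('railL',(278.5,58),.056),('railR',(362,58),.056)]:
    X=atz(s,im,uv,z); print(n,X.round(4),(Rot.from_quat(s['tcp_rot']).inv().apply(X-s['eef_pos'])*1000).round(1))
E
```

```text
wrist0 63.56063529913052 318.6257916417499 238.67437617569178 [[1.0, -0.00088, -0.00054, 0.00019], [0.00099, 0.95616, 0.29284, -0.07594], [0.00026, -0.29285, 0.95616, 0.03109], [0.0, 0.0, 0.0, 1.0]]
wrist2 63.56063529913052 318.6257916417499 238.67437617569178 [[1.0, -0.00087, -0.00054, 0.00019], [0.00099, 0.95616, 0.29285, -0.07594], [0.00026, -0.29285, 0.95616, 0.03109], [0.0, 0.0, 0.0, 1.0]]
wrist4 63.56063529913052 318.6257916417499 238.67437617569178 [[1.0, -0.00101, -9e-05, -0.0013], [0.00099, 0.95614, 0.2929, -0.07473], [-0.00021, -0.2929, 0.95614, 0.03109], [0.0, 0.0, 0.0, 1.0]]
wrist6 63.56063529913052 318.6257916417499 238.67437617569178 [[1.0, -0.00089, -0.00048, -0.00017], [0.00099, 0.95614, 0.29291, -0.07594], [0.0002, -0.29291, 0.95614, 0.03109], [0.0, 0.0, 0.0, 1.0]]
scene0 47.15002770203589 316.4932287690033 244.67092722490975 [ 0.41275493 -0.18186822  1.59968368]
scene6 47.15002770203589 316.4932287690033 244.67092722490975 [ 0.41275493 -0.18186822  1.59968368]
side0 53.36709743121743 326.71374447614846 235.96577856842168 [0.53027342 0.10452527 1.00746674]
side6 53.36709743121743 326.71374447614846 235.96577856842168 [0.53027342 0.10452527 1.00746674]
base100L [ 0.5499 -0.0579  0.02  ] [-38.9 -88.2 293.4]
base100R [ 0.6286 -0.0803  0.02  ] [ 42.9 -88.1 293.3]
ch100L [ 0.5813 -0.0669  0.022 ] [ -6.1 -88.1 291.3]
ch100R [ 0.5967 -0.0713  0.022 ] [  9.8 -88.  291.3]
base190L [ 0.5341 -0.1135  0.02  ] [-38.9 -30.4 293.3]
base190R [ 0.6134 -0.1361  0.02  ] [ 43.6 -30.3 293.3]
ch190L [ 0.5663 -0.1223  0.022 ] [ -5.4 -30.7 291.3]
ch190R [ 0.5816 -0.1267  0.022 ] [ 10.5 -30.7 291.3]
folL [ 0.5718 -0.1055  0.047 ] [ -4.8 -48.3 266.3]
folR [ 0.5854 -0.1094  0.047 ] [  9.3 -48.3 266.3]
railL [ 0.5718 -0.0439  0.056 ] [ -21.6 -107.7  257.3]
railR [ 0.6148 -0.0561  0.056 ] [  23.  -107.6  257.3]
```

>>> apply_moves:
  steps:
    - {"tx": 1, "ty": 2, "tz": 10, "wx": 0, "wy": 0, "wz": -0.005}
    - {"tx": 2, "ty": 5, "tz": 30, "wx": 0, "wy": 0, "wz": -0.01}
    - {"tx": 2.7, "ty": 5, "tz": 50, "wx": 0, "wy": 0, "wz": -0.01}
    - {"tx": 2.7, "ty": 5, "tz": 65, "wx": 0, "wy": 0, "wz": -0.01}
    - {"tx": 2.7, "ty": 5, "tz": 78, "wx": 0, "wy": 0, "wz": -0.01}
    - {"tx": 2.7, "ty": 5, "tz": 86, "wx": 0, "wy": 0, "wz": -0.01}
    - {"tx": 2.7, "ty": 5, "tz": 86, "wx": 0, "wy": 0, "wz": -0.01}
    - {"tx": 2.7, "ty": 5, "tz": 86, "wx": 0, "wy": 0, "wz": -0.01}

```text
time: 8.25
eef_pos: [0.5651, -0.1603, 0.2281]
tcp_rot: [0.991, -0.134, 0.0, 0.0]
contact_force: [0.0, 0.4, -1.5]
opening: 0.126
```

```bash
python3 - <<'E'
from look import *
for c in ['wrist','side','scene']: s,im=snap(c,c+'7'); print(s['eef_pos'],s['tcp_rot'],s['contact_force'],s['opening'])
im=cv2.imread('pics/wrist7.png');a=cv2.convertScaleAbs(cv2.resize(im[0:240,240:400],None,fx=4,fy=4,interpolation=cv2.INTER_CUBIC)[:960],alpha=1.8);
cv2.imwrite('pics/crop_7b.png',a[360:960])
im=cv2.imread('pics/side7.png');a=cv2.resize(im[150:260,270:400],None,fx=5,fy=5,interpolation=cv2.INTER_CUBIC);cv2.imwrite('pics/crop_7s.png',a)
im=cv2.imread('pics/scene7.png');a=cv2.resize(im[150:280,210:310],None,fx=4.5,fy=4.5,interpolation=cv2.INTER_CUBIC);cv2.imwrite('pics/crop_7c.png',a)
print(load('wrist7')[1]['tool_from_camera'])
E
```

```text
[ 0.56511652 -0.16029952  0.22810794] [ 9.91043151e-01 -1.33541507e-01  3.55223937e-04  1.09450643e-04] [ 0.0232168   0.42158092 -1.47915674] 0.1263375605229816
[ 0.56523976 -0.1603742   0.22857701] [ 9.91040712e-01 -1.33557676e-01  7.68773775e-04  2.51381139e-04] [ 0.2068853  -0.69696012 -0.96410001] 0.13160928719711334
[ 0.56528697 -0.1603905   0.22877425] [ 9.91038297e-01 -1.33574199e-01  9.67284916e-04  3.01757300e-04] [ 0.87907875 -0.49707581  0.55098566] 0.1313656233251112
[[ 9.99999486e-01 -8.91984659e-04 -4.82055233e-04 -1.58498380e-04]
 [ 9.94060412e-04  9.56140474e-01  2.92906822e-01 -7.59460620e-02]
 [ 1.99644127e-04 -2.92907151e-01  9.56140869e-01  3.10884178e-02]
 [ 0.00000000e+00  0.00000000e+00  0.00000000e+00  1.00000000e+00]]
```

View pics/wrist7.png

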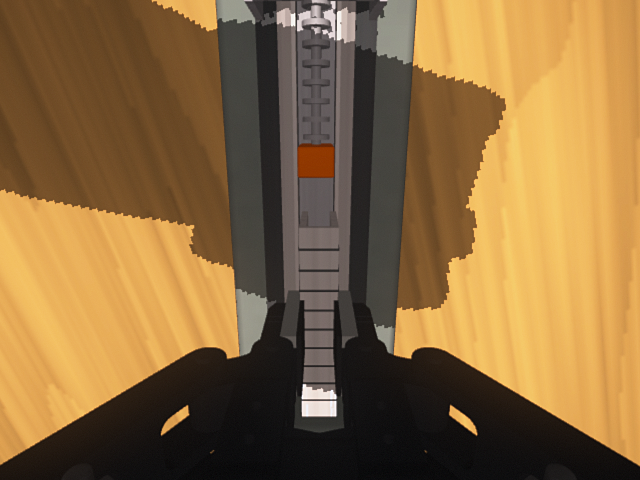

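View pics/crop_7b.png

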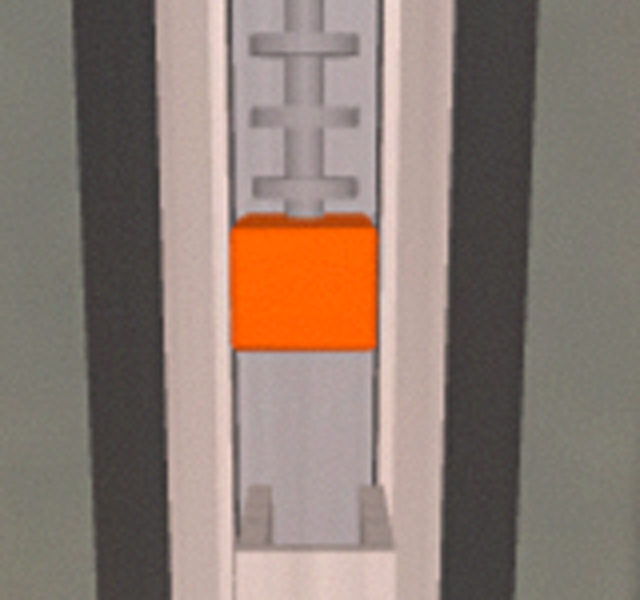

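View pics/crop_7s.png

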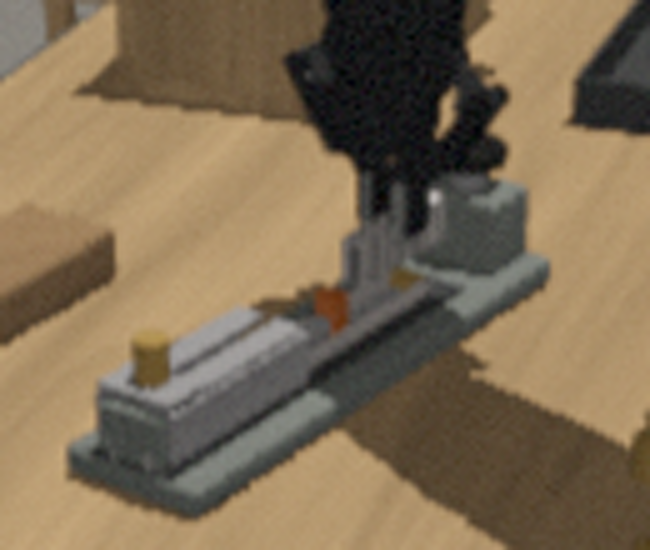

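View pics/crop_7c.png

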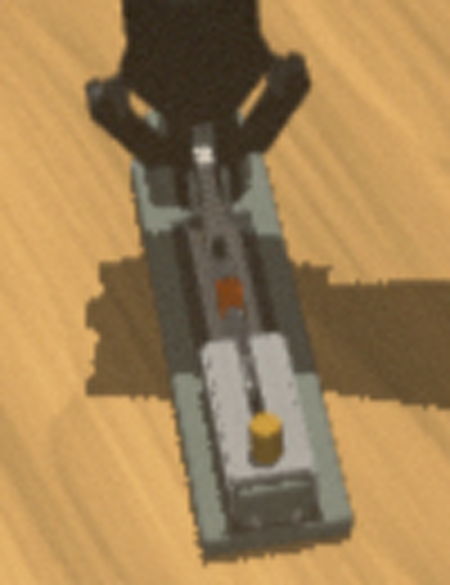

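```bash
cat > tl.py <<'E'
from look import *
def tool(S,uv,z):  # z tool mm
    s,im=S;T=im['tool_from_camera'];f=240/np.tan(np.radians(im['vfov']/2))
    d=T[:3,:3]@np.array([(uv[0]-im['cx'])/f,(uv[1]-im['cy'])/f,1]);o=T[:3,3];return ((o+d*(z/1000-o[2])/d[2])*1000).round(2)
E
python3 - <<'E'
from tl import *
S=load('wrist7'); z0=S[0]['eef_pos'][2]*1000
g=lambda c,r:(240+c/4,90+r/4)
for n,a,b,r,z in [('fol',232,376,348,47),('chfloor',239,373,430,22),('chfloor50',231,378,50,22),('dark500',93,520,500,20),('dark100',76,537,100,20),('lip500',171,440,500,30),('lip100',158,452,100,30),('striptop',237,396,548,None)]:
    zz=161.3 if z is None else z0-z
    L,R=tool(S,g(a,r),zz),tool(S,g(b,r),zz); print(n,L,R,(L+R)/2,'w',R[0]-L[0])
L,R=tool(S,(301.5,416),161.3),tool(S,(336.5,416),161.3);print(L,R,(L+R)/2)
# image edges by gradient
im=cv2.GaussianBlur(S[1]['img'].astype(np.float32),(3,3),0)
for r in (110,130,150,180,200):
    row=im[r].sum(1); g_=np.gradient(row); idx=[i for i in range(215,420) if abs(g_[i])>25 and abs(g_[i])==max(abs(g_[i-2:i+3]))]
    print(r,[(i,int(g_[i])) for i in idx])
E
```

```text
fol [ -8.18 -54.91 181.11] [  5.73 -54.89 181.11] [ -1.225 -54.9   181.11 ] w 13.91
chfloor [ -8.87 -42.05 206.11] [  6.47 -42.03 206.11] [ -1.2  -42.04 206.11] w 15.34
chfloor50 [ -9.09 -83.09 206.11] [  6.59 -83.08 206.11] [ -1.25  -83.085 206.11 ] w 15.68
dark500 [-26.22 -33.36 208.11] [ 23.87 -33.31 208.11] [ -1.175 -33.335 208.11 ] w 50.09
dark100 [-26.15 -78.05 208.11] [ 24.02 -78.   208.11] [ -1.065 -78.025 208.11 ] w 50.17
lip500 [-16.11 -35.76 198.11] [ 13.66 -35.73 198.11] [ -1.225 -35.745 198.11 ] w 29.77
lip100 [-16.26 -77.93 198.11] [ 13.93 -77.9  198.11] [ -1.165 -77.915 198.11 ] w 30.19
striptop [ -6.97 -40.32 161.3 ] [  6.88 -40.3  161.3 ] [-4.500e-02 -4.031e+01  1.613e+02] w 13.85
[ -7.3   39.77 161.3 ] [  7.01  39.78 161.3 ] [-1.4500e-01  3.9775e+01  1.6130e+02]
110 [(222, -29), (258, -34), (279, 65), (296, -70), (321, 27), (336, 63), (339, -25), (353, -73), (373, 34)]
130 [(224, -33), (259, -33), (279, 65), (296, -68), (335, 59), (339, -25), (352, -68), (373, 36)]
150 [(225, -32), (260, -34), (280, 66), (297, -61), (335, 65), (352, -74), (372, 36), (407, 30)]
180 [(227, -34), (261, -33), (281, 68), (297, -63), (335, 61), (351, -71), (371, 36), (405, 33)]
200 [(228, -25), (262, -36), (281, 68), (297, -62), (335, 50), (350, -65), (370, 36), (404, 30)]
```

>>> apply_moves:
  steps:
    - {"tx": -1.1, "ty": 0, "tz": 3, "wx": 0, "wy": 0, "wz": 0}
    - {"tx": -1.1, "ty": -3, "tz": 7, "wx": 0, "wy": 0, "wz": 0}
    - {"tx": -1.1, "ty": -6, "tz": 7, "wx": 0, "wy": 0, "wz": 0}
    - {"tx": -1.1, "ty": -9, "tz": 7, "wx": 0, "wy": 0, "wz": 0}
    - {"tx": -1.1, "ty": -11, "tz": 7, "wx": 0, "wy": 0, "wz": 0}
    - {"tx": -1.1, "ty": -11, "tz": 7, "wx": 0, "wy": 0, "wz": 0}
    - {"tx": -1.1, "ty": -11, "tz": 7, "wx": 0, "wy": 0, "wz": 0}

```text
time: 9.1
eef_pos: [0.5668, -0.1492, 0.2208]
tcp_rot: [0.991, -0.133, 0.0, 0.0]
contact_force: [-0.4, 0.4, -0.4]
opening: 0.13
```

```bash
python3 - <<'E'
from look import *
for c in ['wrist','side']: s,im=snap(c,c+'8'); print(s['eef_pos'],s['tcp_rot'],s['contact_force'],s['opening'],s['time'])
im=cv2.imread('pics/wrist8.png');a=cv2.convertScaleAbs(cv2.resize(im[120:240,240:400],None,fx=5,fy=5,interpolation=cv2.INTER_CUBIC),alpha=1.8);
cv2.imwrite('pics/crop_8b.png',a)
im=cv2.imread('pics/side8.png');a=cv2.resize(im[150:260,270:400],None,fx=5,fy=5,interpolation=cv2.INTER_CUBIC);cv2.imwrite('pics/crop_8s.png',a)
E
```

```text
[ 0.56675536 -0.14923454  0.22081485] [ 9.91051561e-01 -1.33479564e-01  8.48597279e-05  4.76183461e-05] [-0.39898297  0.38107381 -0.37328217] 0.13024539611053426 9.1
[ 0.5667397  -0.14932347  0.22084594] [ 9.91043050e-01 -1.33542716e-01  1.06834558e-04  6.67427442e-05] [-0.4267059  -0.63788919 -0.67894599] 0.1321020802945769 9.15
```

View pics/crop_8b.png

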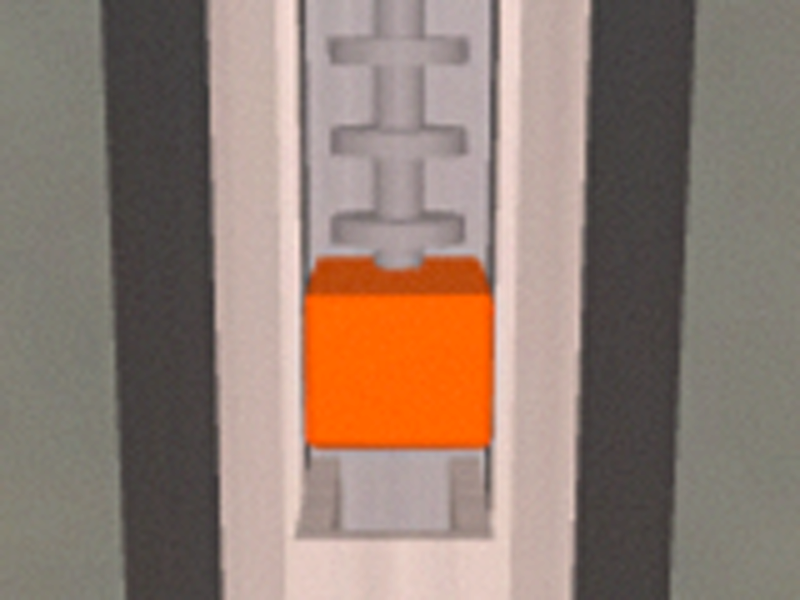

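View pics/crop_8s.png

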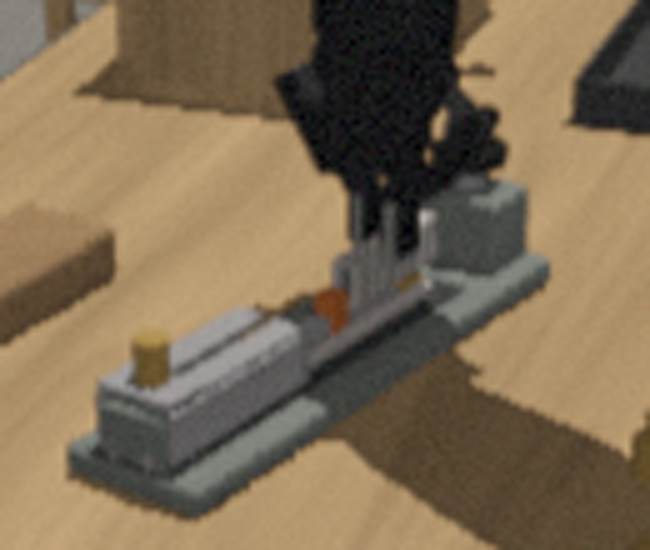

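```bash
python3 - <<'E'
from tl import *
S=load('wrist8'); z0=S[0]['eef_pos'][2]*1000
g=lambda c,r:(240+c/5,120+r/5)
for n,a,b,r,z in [('fol',305,492,447,47),('lip',210,590,30,30),('lip',220,577,500,30),('strip',296,493,537,None)]:
    zz=161.3 if z is None else z0-z
    L,R=tool(S,g(a,r),zz),tool(S,g(b,r),zz); print(n,(L+R)/2,'w',R[0]-L[0])
E
```

```text
fol [  0.185 -43.755 173.81 ] w 14.09
lip [  0.355 -73.675 190.81 ] w 30.09
lip [  0.225 -35.315 190.81 ] w 30.35
strip [-1.2500e-01 -4.0165e+01  1.6130e+02] w 13.73
```

>>> apply_moves:
  steps:
    - {"tx": 0.3, "ty": -1, "tz": 0, "wx": 0, "wy": 0, "wz": 0}
    - {"tx": 0.3, "ty": -2, "tz": 0, "wx": 0, "wy": 0, "wz": 0}
    - {"tx": 0.3, "ty": -2.5, "tz": 0, "wx": 0, "wy": 0, "wz": 0}
    - {"tx": 0.3, "ty": -2.5, "tz": 0, "wx": 0, "wy": 0, "wz": 0}

```text
time: 9.6
eef_pos: [0.5676, -0.1469, 0.2207]
tcp_rot: [0.991, -0.134, -0.0, -0.0]
contact_force: [0.6, 0.8, -0.9]
opening: 0.128
```

>>> apply_moves:
  steps:
    - {"tx": 0, "ty": -1, "tz": 0, "wx": 0, "wy": 0, "wz": 0}
    - {"tx": 0, "ty": -1, "tz": 0, "wx": 0, "wy": 0, "wz": 0}

```text
time: 9.8
eef_pos: [0.5679, -0.1461, 0.2208]
tcp_rot: [0.991, -0.133, -0.0, 0.0]
contact_force: [0.5, -1.5, -0.9]
opening: 0.128
```

>>> apply_moves:
  steps:
    - {"tx": 0, "ty": -1, "tz": 0, "wx": 0, "wy": 0, "wz": 0}
    - {"tx": 0, "ty": -1, "tz": 0, "wx": 0, "wy": 0, "wz": 0}

```text
time: 10.0
eef_pos: [0.5681, -0.1454, 0.2208]
tcp_rot: [0.991, -0.133, -0.0, 0.001]
contact_force: [-1.3, -3.4, -0.0]
opening: 0.13
```

>>> apply_moves:
  steps:
    - {"tx": 0, "ty": -1, "tz": 0, "wx": 0, "wy": 0, "wz": 0}
    - {"tx": 0, "ty": -1, "tz": 0, "wx": 0, "wy": 0, "wz": 0}

```text
time: 10.2
eef_pos: [0.5684, -0.1443, 0.2208]
tcp_rot: [0.991, -0.134, -0.0, 0.0]
contact_force: [-1.5, -4.4, 0.1]
opening: 0.129
```

>>> apply_moves:
  steps:
    - {"tx": 0, "ty": -2, "tz": 0, "wx": 0, "wy": 0, "wz": 0}
    - {"tx": 0, "ty": -4, "tz": 0, "wx": 0, "wy": 0, "wz": 0}
    - {"tx": 0, "ty": -6, "tz": 0, "wx": 0, "wy": 0, "wz": 0}
    - {"tx": 0, "ty": -8, "tz": 0, "wx": 0, "wy": 0, "wz": 0}
    - {"tx": 0, "ty": -10, "tz": 0, "wx": 0, "wy": 0, "wz": 0}
    - {"tx": 0, "ty": -12, "tz": 0, "wx": 0, "wy": 0, "wz": 0}
    - {"tx": 0, "ty": -14, "tz": 0, "wx": 0, "wy": 0, "wz": 0}
    - {"tx": 0, "ty": -16, "tz": 0, "wx": 0, "wy": 0, "wz": 0}
    - {"tx": 0, "ty": -18, "tz": 0, "wx": 0, "wy": 0, "wz": 0}
    - {"tx": 0, "ty": -19, "tz": 0, "wx": 0, "wy": 0, "wz": 0}
    - {"tx": 0, "ty": -19, "tz": 0, "wx": 0, "wy": 0, "wz": 0}
    - {"tx": 0, "ty": -19, "tz": 0, "wx": 0, "wy": 0, "wz": 0}

```text
time: 11.4
eef_pos: [0.5734, -0.1261, 0.2209]
tcp_rot: [0.991, -0.133, -0.0, 0.001]
contact_force: [-2.9, -4.6, -0.0]
opening: 0.13
```

```bash
python3 - <<'E'
from look import *
for c in ['wrist','side']: s,im=snap(c,c+'9'); print(s['eef_pos'],s['tcp_rot'],s['contact_force'],s['opening'],s['time'])
im=cv2.imread('pics/wrist9.png');a=cv2.convertScaleAbs(cv2.resize(im[120:240,240:400],None,fx=5,fy=5,interpolation=cv2.INTER_CUBIC),alpha=1.8);
cv2.imwrite('pics/crop_9b.png',a)
im=cv2.imread('pics/side9.png');a=cv2.resize(im[150:260,270:400],None,fx=5,fy=5,interpolation=cv2.INTER_CUBIC);cv2.imwrite('pics/crop_9s.png',a)
c=np.array([.5679,-.1461]);u=np.array([.264,.9645]);print((s['eef_pos'][:2]-c)@u)
E
```

```text
[ 0.57342666 -0.12614902  0.22087587] [ 9.91088007e-01 -1.33205943e-01 -6.52999878e-05  8.57002644e-04] [-2.92589515 -4.60955183 -0.04324401] 0.13033254943161712 11.4
[ 0.57341076 -0.12618352  0.22084482] [ 9.91080433e-01 -1.33262312e-01 -9.26441426e-05  8.50351808e-04] [-1.33895825 -6.93569646  0.17386254] 0.12637912341477545 11.45
0.020664282640016372
```

View pics/crop_9b.png

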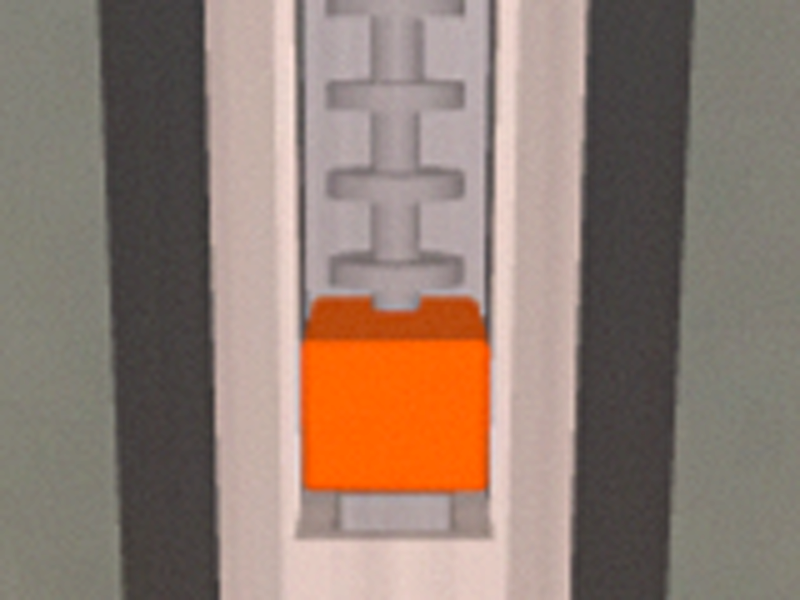

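View pics/crop_9s.png

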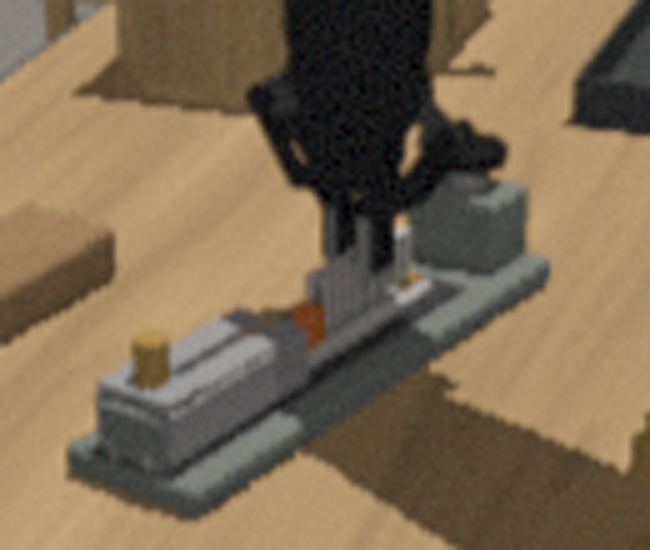

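>>> apply_moves:
  steps:
    - {"tx": 0, "ty": -1, "tz": 0, "wx": 0, "wy": 0, "wz": 0}
    - {"tx": 0, "ty": -1.4, "tz": 0, "wx": 0, "wy": 0, "wz": 0}
    - {"tx": 0, "ty": -1.4, "tz": 1.5, "wx": 0, "wy": 0, "wz": 0}
    - {"tx": 0, "ty": -1.4, "tz": 3, "wx": 0, "wy": 0, "wz": 0}
    - {"tx": 0, "ty": -1.4, "tz": 4, "wx": 0, "wy": 0, "wz": 0}
    - {"tx": 0, "ty": -1.4, "tz": 4, "wx": 0, "wy": 0, "wz": 0}

```text
time: 12.1
eef_pos: [0.5743, -0.1252, 0.2177]
tcp_rot: [0.991, -0.133, 0.001, 0.001]
contact_force: [-1.1, -6.1, 1.7]
opening: 0.132
```

>>> apply_moves:
  steps:
    - {"tx": 0, "ty": 0, "tz": 1, "wx": 0, "wy": 0, "wz": 0}
    - {"tx": 0, "ty": 0, "tz": 2, "wx": 0, "wy": 0, "wz": 0}
    - {"tx": 0, "ty": 0, "tz": 2, "wx": 0, "wy": 0, "wz": 0}

```text
time: 12.4
eef_pos: [0.5744, -0.1252, 0.2159]
tcp_rot: [0.991, -0.133, 0.001, 0.001]
contact_force: [-2.1, -6.8, 2.0]
opening: 0.129
```

>>> apply_moves:
  steps:
    - {"tx": 0, "ty": 0, "tz": 1, "wx": 0, "wy": 0, "wz": 0}
    - {"tx": 0, "ty": 0, "tz": 2, "wx": 0, "wy": 0, "wz": 0}
    - {"tx": 0, "ty": 0, "tz": 2, "wx": 0, "wy": 0, "wz": 0}

```text
time: 12.7
eef_pos: [0.5745, -0.1252, 0.2139]
tcp_rot: [0.991, -0.133, 0.001, 0.001]
contact_force: [-1.7, -6.1, 1.9]
opening: 0.13
```

>>> apply_moves:
  steps:
    - {"tx": 0, "ty": 0, "tz": 1, "wx": 0, "wy": 0, "wz": 0}
    - {"tx": 0, "ty": 0, "tz": 2, "wx": 0, "wy": 0, "wz": 0}
    - {"tx": 0, "ty": 0, "tz": 3, "wx": 0, "wy": 0, "wz": 0}
    - {"tx": 0, "ty": 0, "tz": 3, "wx": 0, "wy": 0, "wz": 0}

```text
time: 13.1
eef_pos: [0.5749, -0.1253, 0.213]
tcp_rot: [0.991, -0.133, 0.001, 0.001]
contact_force: [-7.4, -5.5, 13.2]
opening: 0.129
```

>>> apply_moves:
  steps:
    - {"tx": 0, "ty": 0, "tz": 1, "wx": 0, "wy": 0, "wz": 0}
    - {"tx": 0, "ty": 0, "tz": 1, "wx": 0, "wy": 0, "wz": 0}

```text
time: 13.3
eef_pos: [0.575, -0.1253, 0.2129]
tcp_rot: [0.991, -0.133, 0.001, 0.001]
contact_force: [-9.6, -4.8, 16.3]
opening: 0.129
```

>>> apply_moves:
  steps:
    - {"tx": 0, "ty": 0, "tz": 1, "wx": 0, "wy": 0, "wz": 0}
    - {"tx": 0, "ty": 0, "tz": 1, "wx": 0, "wy": 0, "wz": 0}

```text
time: 13.5
eef_pos: [0.5752, -0.1253, 0.2129]
tcp_rot: [0.991, -0.133, 0.0, 0.001]
contact_force: [-11.6, -4.8, 21.7]
opening: 0.128
```

>>> apply_moves:
  steps:
    - {"tx": 0, "ty": 0, "tz": -3, "wx": 0, "wy": 0, "wz": 0}
    - {"tx": 0, "ty": 0, "tz": -5, "wx": 0, "wy": 0, "wz": 0}
    - {"tx": 0, "ty": 0, "tz": -5, "wx": 0, "wy": 0, "wz": 0}

```text
time: 13.8
eef_pos: [0.5743, -0.1251, 0.2135]
tcp_rot: [0.991, -0.134, 0.002, 0.001]
contact_force: [-0.7, -7.8, 0.5]
opening: 0.131
```

```bash
python3 - <<'E'
from look import *
for c in ['wrist','side','scene']: s,im=snap(c,c+'10'); print(s['eef_pos'],s['tcp_rot'],s['contact_force'],s['wrist_torque'],s['time'])
im=cv2.imread('pics/wrist10.png');a=cv2.convertScaleAbs(cv2.resize(im[120:240,240:400],None,fx=5,fy=5,interpolation=cv2.INTER_CUBIC),alpha=1.8);
cv2.imwrite('pics/crop_10b.png',a)
im=cv2.imread('pics/side10.png');a=cv2.resize(im[150:260,270:400],None,fx=5,fy=5,interpolation=cv2.INTER_CUBIC);cv2.imwrite('pics/crop_10s.png',a)
print(load('wrist10')[1]['tool_from_camera'])
E
```

```text
[ 0.57427087 -0.1250954   0.21349743] [ 0.99104624 -0.13350388  0.00161055  0.001209  ] [-0.69128338 -7.80309828  0.54075313] [-1.24772321  0.13910582 -0.06626155] 13.8
[ 0.5743137  -0.12515865  0.21350953] [ 0.99104371 -0.13352364  0.00154475  0.0011892 ] [-1.26016085 -6.57579584 -0.0837471 ] [-1.20239877  0.14001768 -0.1207752 ] 13.85
[ 0.57433964 -0.12517144  0.21350141] [ 0.99104928 -0.13348304  0.00148972  0.00117399] [-1.22573225 -7.35094324  1.2909862 ] [-1.23239684  0.12390943 -0.00841482] 13.9
[[ 9.99999487e-01 -8.90398336e-04 -4.83547532e-04 -1.59107929e-04]
 [ 9.92981322e-04  9.56139670e-01  2.92909450e-01 -7.59466208e-02]
 [ 2.01532891e-04 -2.92909780e-01  9.56140063e-01  3.10855568e-02]
 [ 0.00000000e+00  0.00000000e+00  0.00000000e+00  1.00000000e+00]]
```

View pics/crop_10b.png

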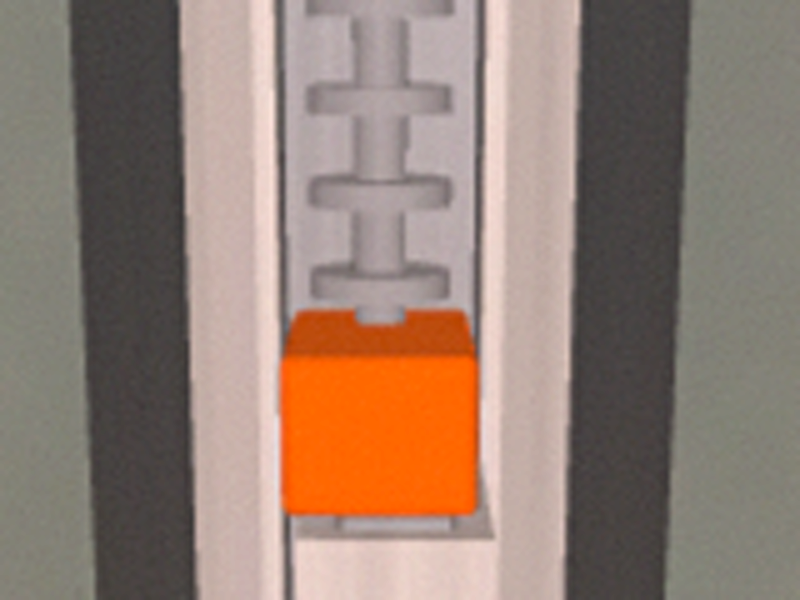

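View pics/crop_10s.png

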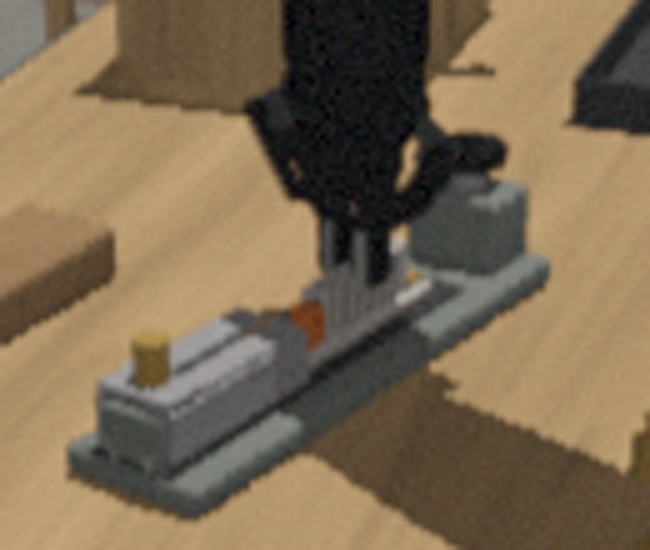

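View pics/wrist10.png

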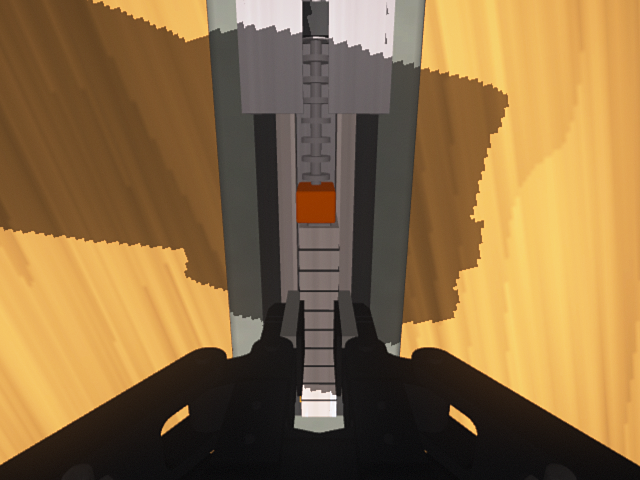

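>>> apply_moves:
  steps:
    - {"tx": 0, "ty": 0, "tz": -2, "wx": 0, "wy": 0, "wz": 0}
    - {"tx": -1.1, "ty": 0, "tz": -2, "wx": 0, "wy": 0, "wz": 0}
    - {"tx": -1.1, "ty": 0, "tz": -2, "wx": 0, "wy": 0, "wz": 0}
    - {"tx": -1.1, "ty": 0, "tz": -2, "wx": 0, "wy": 0, "wz": 0}

```text
time: 14.35
eef_pos: [0.5732, -0.1249, 0.215]
tcp_rot: [0.991, -0.134, 0.002, 0.001]
contact_force: [0.9, -8.0, -2.7]
opening: 0.13
```

```bash
cat > al.py <<'E'
from tl import *
def al(n):
    s,im=snap('wrist',n); print(s['eef_pos'].round(4),s['tcp_rot'].round(4),s['contact_force'].round(1),s['time'])
    S=(s,im);z0=s['eef_pos'][2]*1000
    g=cv2.GaussianBlur(im['img'].astype(np.float32),(3,3),0).sum(2)
    for r0 in (140,170,200):
        row=g[r0-4:r0+5].mean(0);d=np.gradient(row)
        def sub(lo,hi,sg):
            seg=sg*d[lo:hi];i=lo+int(seg.argmax());a,b,c=sg*d[i-1:i+2];return i+.5*(a-c)/(a-2*b+c)
        l,r=sub(265,292,1),sub(338,364,-1)
        L,R=tool(S,(l,r0),z0-30),tool(S,(r,r0),z0-30);print(r0,round(l,1),round(r,1),(L+R)/2,'w',R[0]-L[0])
    a=cv2.convertScaleAbs(cv2.resize(im['img'][120:240,240:400,::-1],None,fx=5,fy=5,interpolation=cv2.INTER_CUBIC),alpha=1.8);cv2.imwrite(f'pics/crop_{n}.png',a)
E
python3 -c "
from al import *
al('wrist11')"
```

```text
[ 0.5732 -0.1249  0.215 ] [ 0.991  -0.1336  0.0016  0.0012] [ 0.9 -8.  -2.7] 14.35
140 279.1 357.5 [ -0.315 -68.575 184.99 ] w 30.21
170 280.0 356.7 [ -0.32  -57.105 184.99 ] w 30.2
200 280.8 355.8 [ -0.36  -45.105 184.99 ] w 30.22
```

View pics/crop_wrist11.png

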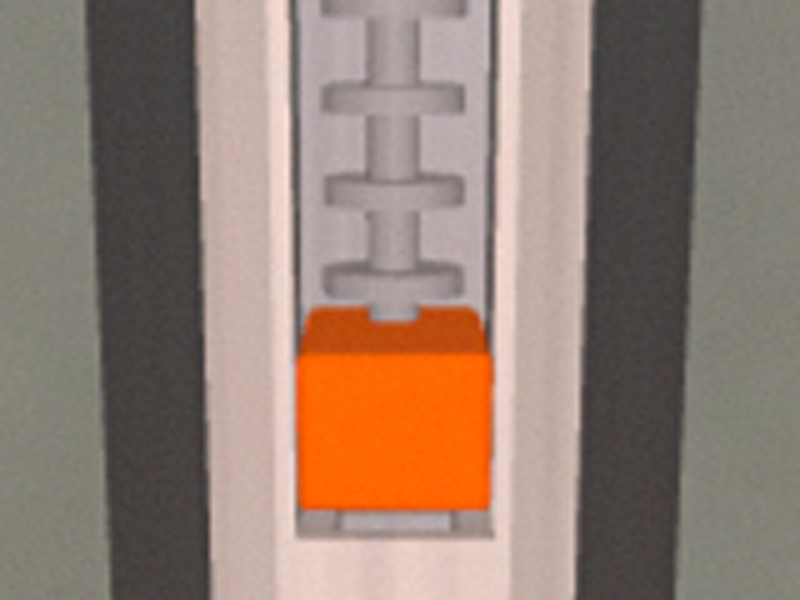

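>>> apply_moves:
  steps:
    - {"tx": -0.3, "ty": 0, "tz": 1, "wx": 0, "wy": 0, "wz": 0}
    - {"tx": -0.3, "ty": 0, "tz": 2, "wx": 0, "wy": 0, "wz": 0}
    - {"tx": -0.3, "ty": 0, "tz": 2, "wx": 0, "wy": 0, "wz": 0}
    - {"tx": -0.3, "ty": 0, "tz": 2, "wx": 0, "wy": 0, "wz": 0}

```text
time: 14.8
eef_pos: [0.5732, -0.1249, 0.214]
tcp_rot: [0.991, -0.133, 0.002, 0.001]
contact_force: [-2.0, -6.8, 2.3]
opening: 0.125
```

>>> apply_moves:
  steps:
    - {"tx": 0, "ty": 0, "tz": 1, "wx": 0, "wy": 0, "wz": 0}
    - {"tx": 0, "ty": 0, "tz": 1, "wx": 0, "wy": 0, "wz": 0}

```text
time: 15.0
eef_pos: [0.5732, -0.1249, 0.2131]
tcp_rot: [0.991, -0.133, 0.002, 0.001]
contact_force: [-1.7, -6.9, 2.8]
opening: 0.129
```

>>> apply_moves:
  steps:
    - {"tx": 0, "ty": 0, "tz": 1, "wx": 0, "wy": 0, "wz": 0}
    - {"tx": 0, "ty": 0, "tz": 1, "wx": 0, "wy": 0, "wz": 0}

```text
time: 15.2
eef_pos: [0.5733, -0.1249, 0.2121]
tcp_rot: [0.991, -0.133, 0.002, 0.001]
contact_force: [-1.4, -6.5, 2.5]
opening: 0.128
```

```bash
python3 -c "
from al import *
al('wrist12')"
```

```text
[ 0.5733 -0.1249  0.2121] [ 0.9911 -0.1335  0.0017  0.0012] [-1.4 -6.5  2.5] 15.2
140 278.2 358.0 [ -0.39  -68.715 182.09 ] w 30.16
170 279.1 357.1 [ -0.42  -57.465 182.09 ] w 30.16
200 280.0 356.2 [ -0.435 -45.685 182.09 ] w 30.17
```

>>> apply_moves:
  steps:
    - {"tx": -0.2, "ty": 0, "tz": 1, "wx": 0, "wy": 0, "wz": 0}
    - {"tx": -0.2, "ty": 0, "tz": 1, "wx": 0, "wy": 0, "wz": 0}

```text
time: 15.45
eef_pos: [0.5731, -0.1249, 0.2112]
tcp_rot: [0.991, -0.133, 0.002, 0.001]
contact_force: [-0.7, -7.1, 2.8]
opening: 0.129
```

>>> apply_moves:
  steps:
    - {"tx": 0, "ty": 0, "tz": 1, "wx": 0, "wy": 0, "wz": 0}
    - {"tx": 0, "ty": 0, "tz": 1, "wx": 0, "wy": 0, "wz": 0}

```text
time: 15.65
eef_pos: [0.5731, -0.1249, 0.2102]
tcp_rot: [0.991, -0.133, 0.002, 0.001]
contact_force: [-2.6, -7.6, 2.4]
opening: 0.131
```

>>> apply_moves:
  steps:
    - {"tx": 0, "ty": 0, "tz": 1, "wx": 0, "wy": 0, "wz": 0}
    - {"tx": 0, "ty": 0, "tz": 1, "wx": 0, "wy": 0, "wz": 0}

```text
time: 15.85
eef_pos: [0.5732, -0.1249, 0.2094]
tcp_rot: [0.991, -0.133, 0.002, 0.001]
contact_force: [-1.7, -7.3, 3.9]
opening: 0.126
```

>>> apply_moves:
  steps:
    - {"tx": 0, "ty": 0, "tz": 1, "wx": 0, "wy": 0, "wz": 0}
    - {"tx": 0, "ty": 0, "tz": 1, "wx": 0, "wy": 0, "wz": 0}

```text
time: 16.05
eef_pos: [0.5733, -0.125, 0.2093]
tcp_rot: [0.991, -0.133, 0.001, 0.001]
contact_force: [-3.9, -5.6, 9.0]
opening: 0.13
```

```bash
python3 -c "
from al import *
al('wrist13')
snap('side','side13')
im=cv2.imread('pics/side13.png');a=cv2.resize(im[150:260,270:400],None,fx=5,fy=5,interpolation=cv2.INTER_CUBIC);cv2.imwrite('pics/crop_13s.png',a)"
```

```text
[ 0.5733 -0.125   0.2093] [ 0.9911 -0.1334  0.0015  0.0012] [-3.9 -5.6  9. ] 16.05
140 277.5 358.8 [ -0.365 -68.845 179.31 ] w 30.19
170 278.4 357.9 [ -0.385 -57.805 179.31 ] w 30.15
200 279.3 356.9 [ -0.425 -46.245 179.31 ] w 30.15
```

View pics/wrist13.png

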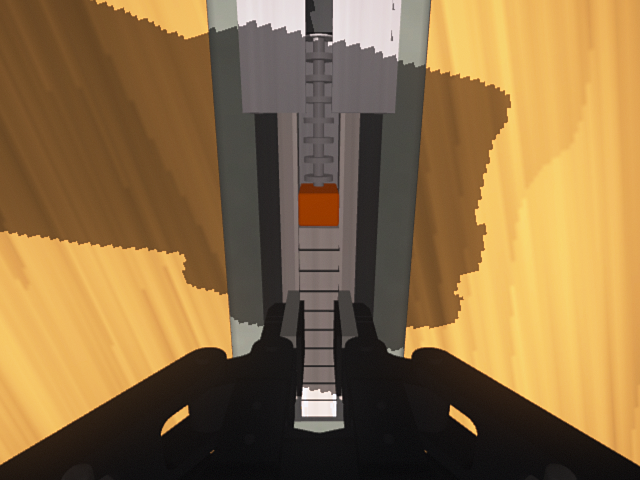

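View pics/crop_13s.png

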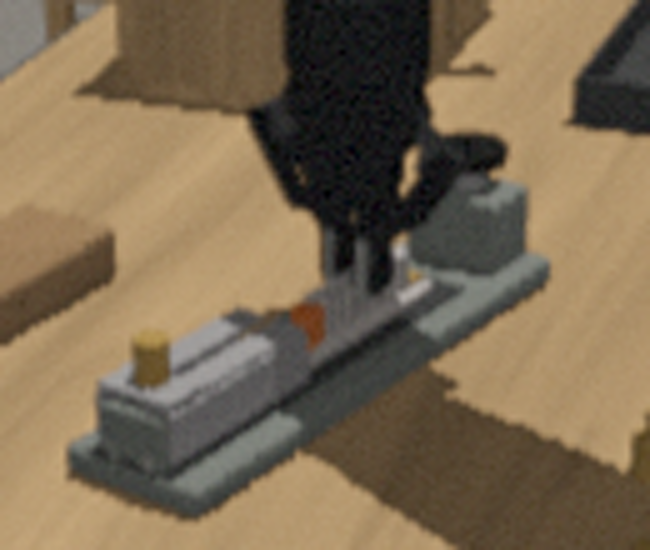

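>>> apply_moves:
  hand: 0.45
  steps:
    - {"tx": 0, "ty": 0, "tz": 0, "wx": 0, "wy": 0, "wz": 0}
    - {"tx": 0, "ty": 0, "tz": 0, "wx": 0, "wy": 0, "wz": 0}
    - {"tx": 0, "ty": 0, "tz": 0, "wx": 0, "wy": 0, "wz": 0}
    - {"tx": 0, "ty": 0, "tz": 0, "wx": 0, "wy": 0, "wz": 0}

```text
time: 16.55
eef_pos: [0.5722, -0.1234, 0.2062]
tcp_rot: [0.991, -0.134, -0.0, -0.001]
contact_force: [0.2, 0.2, -0.8]
opening: 0.447
```

```bash
python3 -c "
from al import *
al('wrist14')"
```

```text
[ 0.5722 -0.1234  0.2062] [ 9.910e-01 -1.335e-01 -4.000e-04 -5.000e-04] [ 0.2  0.2 -0.8] 16.55
140 282.8 343.7 [ -2.145 -69.    176.24 ] w 22.130000000000003
170 283.5 343.0 [ -2.195 -58.18  176.24 ] w 22.11
200 284.3 363.6 [  1.815 -46.86  176.24 ] w 30.15
```

View pics/wrist14.png

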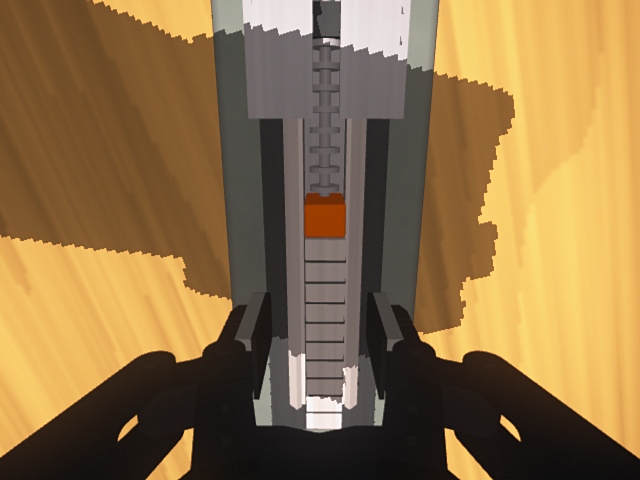

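>>> apply_moves:
  steps:
    - {"tx": 1.8, "ty": 0, "tz": -8, "wx": 0, "wy": 0, "wz": 0}
    - {"tx": 1.8, "ty": 0, "tz": -30, "wx": 0, "wy": 0, "wz": 0}
    - {"tx": 1.8, "ty": 0, "tz": -65, "wx": 0, "wy": 0, "wz": 0}
    - {"tx": 1.8, "ty": 0, "tz": -100, "wx": 0, "wy": 0, "wz": 0}
    - {"tx": 1.8, "ty": -20, "tz": -120, "wx": 0, "wy": 0, "wz": 0}
    - {"tx": 1.8, "ty": -50, "tz": -120, "wx": 0, "wy": 0, "wz": 0}
    - {"tx": 1.8, "ty": -50, "tz": -120, "wx": 0, "wy": 0, "wz": 0}
    - {"tx": 1.8, "ty": -50, "tz": -120, "wx": 0, "wy": 0, "wz": 0}

```text
time: 17.4
eef_pos: [0.5873, -0.0758, 0.327]
tcp_rot: [0.991, -0.133, 0.0, 0.0]
contact_force: [-0.1, 0.1, -0.0]
opening: 0.452
```

```bash
python3 -c "
from al import *
for c in ['wrist','side','scene']: s,im=snap(c,c+'15')
print(s['eef_pos'],s['tcp_rot'],s['contact_force'],s['time'],s['qpos'])
im=cv2.imread('pics/side15.png');a=cv2.resize(im[150:260,270:400],None,fx=5,fy=5,interpolation=cv2.INTER_CUBIC);cv2.imwrite('pics/crop_15s.png',a)
im=cv2.imread('pics/wrist15.png');a=cv2.convertScaleAbs(cv2.resize(im[60:360,230:410],None,fx=2.6,fy=2.6,interpolation=cv2.INTER_CUBIC)[:780],alpha=1.6);cv2.imwrite('pics/crop_15w.png',a[:590])"
```

```text
[ 0.58703914 -0.07662162  0.32632968] [ 9.91023206e-01 -1.33689164e-01 -4.58163924e-04  4.54630365e-05] [ 1.04296915 -0.89150847 -0.68881292] 17.5 [-3.01026965e-01  1.82034473e-01  1.85100971e+00 -2.70167438e-04
  1.10943696e+00 -3.27252899e-02]
```

View pics/wrist15.png

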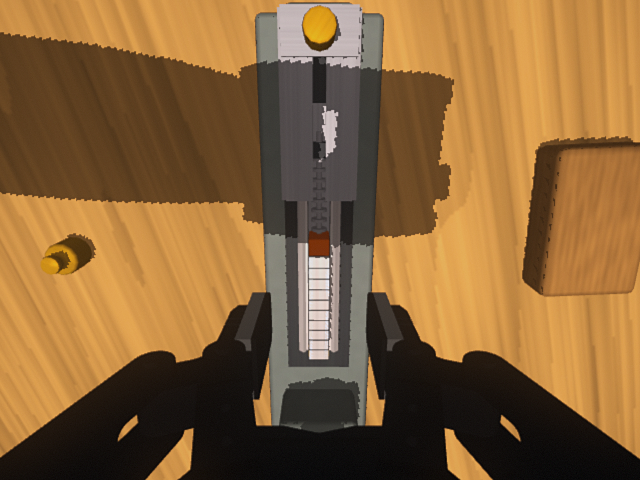

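View pics/crop_15w.png

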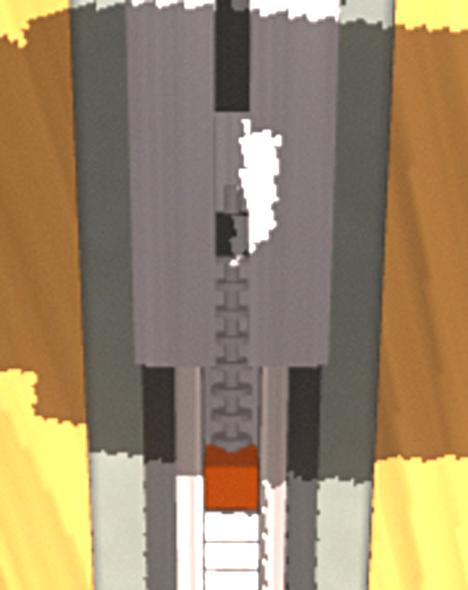

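View pics/crop_15s.png

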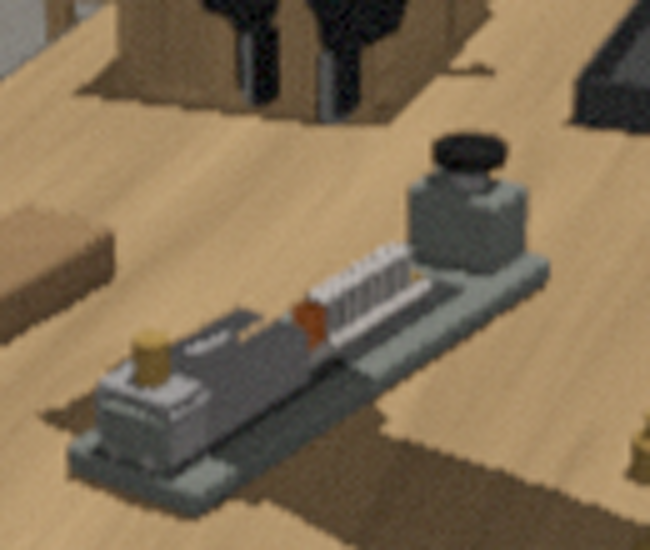

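```bash
python3 - <<'E'
from tl import *
S=load('wrist15');z0=S[0]['eef_pos'][2]*1000
for n,uv,z in [('rear',(318.5,257),48),('front',(318,359),48),('stL',(308,300),48),('stR',(329,300),48),('knobtop',(319.5,25),80),('railfront',(319,201),56),('chfrontL',(303,352),30),('chfrontR',(332,352),30),('basedarkfront',(319,366),20),('basedL',(256,40),20),('basedR',(382,40),20)]:
    X=atz(*S,uv,z/1000);print(n,tool(S,uv,z0-z),X.round(4))
im=cv2.imread('pics/scene15.png');a=cv2.resize(im[150:280,210:310],None,fx=4.5,fy=4.5,interpolation=cv2.INTER_CUBIC);cv2.imwrite('pics/crop_15c.png',a)
im=cv2.imread('pics/side15.png');a=cv2.resize(im[190:230,320:370],None,fx=12,fy=12,interpolation=cv2.INTER_CUBIC);cv2.imwrite('pics/crop_15t.png',a)
E
```

```text
rear [ -0.38  13.03 279.04] [ 0.5835 -0.0883  0.048 ]
front [ -0.84  93.11 279.04] [ 0.562  -0.1654  0.048 ]
stL [ -7.8   45.13 279.04] [ 0.5679 -0.1173  0.048 ]
stR [  6.97  45.14 279.04] [ 0.5821 -0.1212  0.048 ]
knobtop [   0.28 -121.25  247.04] [0.6195 0.0411 0.08  ]
railfront [-2.0000e-02 -2.7230e+01  2.7104e+02] [ 0.5945 -0.0495  0.056 ]
chfrontL [-12.71  99.   297.04] [ 0.549 -0.168  0.03 ]
chfrontR [ 10.16  99.02 297.04] [ 0.571 -0.174  0.03 ]
basedarkfront [-1.0000e-01  1.1891e+02  3.0704e+02] [ 0.5559 -0.1905  0.02  ]
basedL [ -40.49 -125.24  307.04] [0.5812 0.0556 0.02  ]
basedR [  40.64 -125.16  307.04] [0.6595 0.0342 0.02  ]
```

View pics/crop_15t.png

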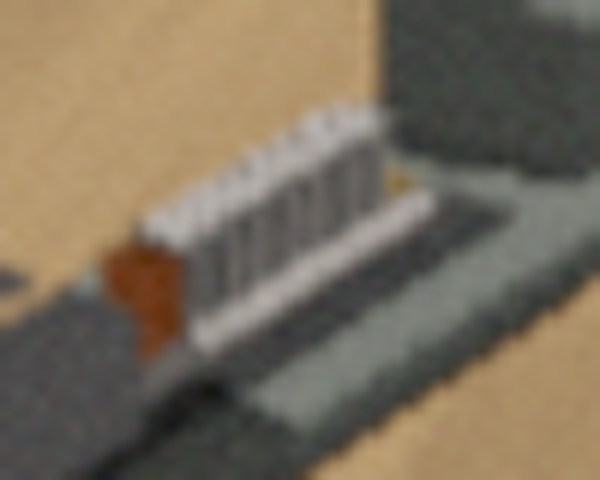

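View pics/crop_15c.png

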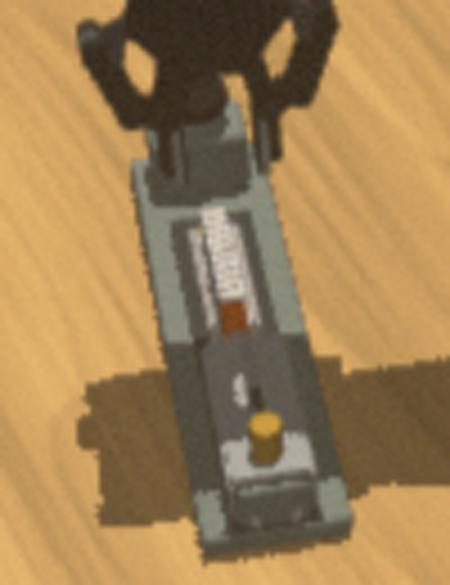

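>>> apply_moves:
  steps:
    - {"tx": 0.3, "ty": -25, "tz": 0, "wx": 0, "wy": 0, "wz": 0}
    - {"tx": 0.3, "ty": -60, "tz": 10, "wx": 0, "wy": 0, "wz": 0}
    - {"tx": 0.3, "ty": -95, "tz": 25, "wx": 0, "wy": 0, "wz": 0}
    - {"tx": 0.3, "ty": -121, "tz": 45, "wx": 0, "wy": 0, "wz": 0}
    - {"tx": 0.3, "ty": -121, "tz": 58, "wx": 0, "wy": 0, "wz": 0}
    - {"tx": 0.3, "ty": -121, "tz": 58, "wx": 0, "wy": 0, "wz": 0}
    - {"tx": 0.3, "ty": -121, "tz": 58, "wx": 0, "wy": 0, "wz": 0}

```text
time: 18.25
eef_pos: [0.6195, 0.0392, 0.2685]
tcp_rot: [0.991, -0.134, -0.0, 0.0]
contact_force: [0.1, -0.4, 0.8]
opening: 0.449
```

```bash
python3 - <<'E'
from tl import *
for c in ['wrist','side']: s,im=snap(c,c+'16')
print(s['eef_pos'],s['tcp_rot'],s['contact_force'],s['time'],s['opening'])
E
```

```text
[0.61981408 0.03900954 0.26933483] [ 9.90927115e-01 -1.34399746e-01  3.83278592e-04  1.15106395e-04] [-0.55951869 -0.04254843  0.51245885] 18.3 0.44753392532502295
```

View pics/wrist16.png

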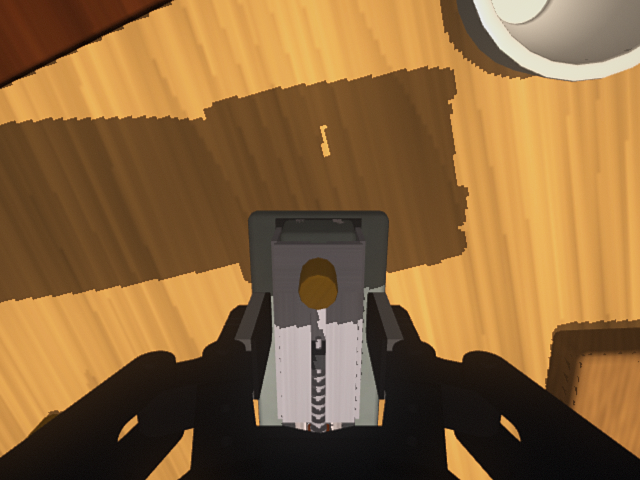

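>>> apply_moves:
  force: 40
  steps:
    - {"tx": 0, "ty": -2, "tz": 15, "wx": 0, "wy": 0, "wz": 0}
    - {"tx": 0, "ty": -2.5, "tz": 28, "wx": 0, "wy": 0, "wz": 0}
    - {"tx": 0, "ty": -2.5, "tz": 33, "wx": 0, "wy": 0, "wz": 0}
    - {"tx": 0, "ty": -2.5, "tz": 33, "wx": 0, "wy": 0, "wz": 0}
    - {"tx": 0, "ty": -2.5, "tz": 33, "wx": 0, "wy": 0, "wz": 0}

```text
time: 18.85
eef_pos: [0.6202, 0.0428, 0.2354]
tcp_rot: [0.991, -0.134, -0.0, 0.0]
contact_force: [0.2, 0.4, -0.6]
opening: 0.455
```

>>> apply_moves:
  hand: 0
  steps:
    - {"tx": 0, "ty": 0, "tz": 0, "wx": 0, "wy": 0, "wz": 0}
    - {"tx": 0, "ty": 0, "tz": 0, "wx": 0, "wy": 0, "wz": 0}
    - {"tx": 0, "ty": 0, "tz": 0, "wx": 0, "wy": 0, "wz": 0}
    - {"tx": 0, "ty": 0, "tz": 0, "wx": 0, "wy": 0, "wz": 0}
    - {"tx": 0, "ty": 0, "tz": 0, "wx": 0, "wy": 0, "wz": 0}

```text
time: 19.35
eef_pos: [0.6202, 0.0429, 0.2364]
tcp_rot: [0.991, -0.134, -0.0, -0.0]
contact_force: [-4.3, 1.4, 5.2]
opening: 0.19
```

```bash
python3 - <<'E'
from tl import *
for c in ['wrist','side']: s,im=snap(c,c+'17')
print(s['eef_pos'],s['tcp_rot'],s['contact_force'],s['time'],s['opening'])
E
```

```text
[0.62021809 0.04291013 0.23639218] [ 9.91040426e-01 -1.33561875e-01 -3.03303887e-04 -8.59473995e-05] [-4.6905232   0.86042792  4.50814556] 19.4 0.1940579390370489
```

View pics/wrist17.png

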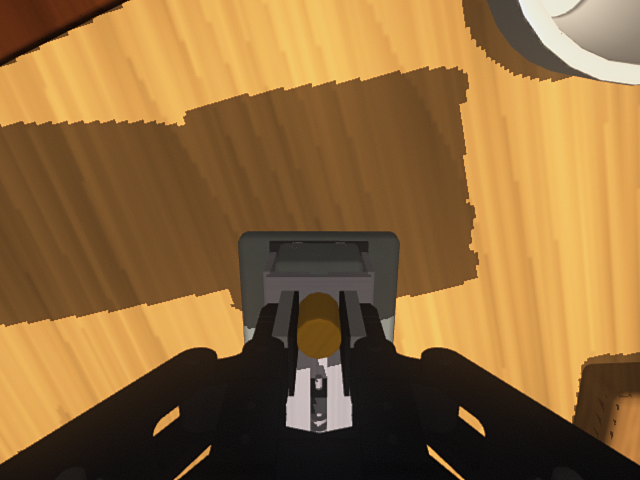

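>>> apply_moves:
  steps:
    - {"tx": -0.8, "ty": 2, "tz": -1, "wx": 0, "wy": 0, "wz": 0}
    - {"tx": -0.8, "ty": 7, "tz": -1, "wx": 0, "wy": 0, "wz": 0}
    - {"tx": -0.8, "ty": 15, "tz": -1, "wx": 0, "wy": 0, "wz": 0}
    - {"tx": -0.8, "ty": 24, "tz": -1, "wx": 0, "wy": 0, "wz": 0}
    - {"tx": -0.8, "ty": 34, "tz": -1, "wx": 0, "wy": 0, "wz": 0}
    - {"tx": -0.8, "ty": 44, "tz": -1, "wx": 0, "wy": 0, "wz": 0}
    - {"tx": -0.8, "ty": 50, "tz": -1, "wx": 0, "wy": 0, "wz": 0}

```text
time: 20.15
eef_pos: [0.6061, -0.0066, 0.2366]
tcp_rot: [0.991, -0.134, 0.0, 0.0]
contact_force: [5.5, 2.4, -4.6]
opening: 0.19
```

>>> apply_moves:
  steps:
    - {"tx": 0.7, "ty": 5, "tz": 0.6, "wx": 0, "wy": 0, "wz": 0}
    - {"tx": 0.8, "ty": 14, "tz": 0.6, "wx": 0, "wy": 0, "wz": 0}
    - {"tx": 0.8, "ty": 24, "tz": 0.6, "wx": 0, "wy": 0, "wz": 0}
    - {"tx": 0.9, "ty": 34, "tz": 0.6, "wx": 0, "wy": 0, "wz": 0}
    - {"tx": 0.9, "ty": 44, "tz": 0.6, "wx": 0, "wy": 0, "wz": 0}
    - {"tx": 1, "ty": 54, "tz": 0.6, "wx": 0, "wy": 0, "wz": 0}
    - {"tx": 1, "ty": 60, "tz": 0.6, "wx": 0, "wy": 0, "wz": 0}
    - {"tx": 1, "ty": 60, "tz": 0.6, "wx": 0, "wy": 0, "wz": 0}

```text
time: 20.95
eef_pos: [0.5907, -0.0649, 0.2364]
tcp_rot: [0.991, -0.134, -0.001, 0.001]
contact_force: [-4.0, 1.1, 5.8]
opening: 0.187
```

```bash
python3 - <<'E'
from tl import *
for c in ['wrist','side']: s,im=snap(c,c+'18')
print(s['eef_pos'],s['tcp_rot'],s['contact_force'],s['time'],s['opening'])
im=cv2.imread('pics/side18.png');a=cv2.resize(im[150:260,270:400],None,fx=5,fy=5,interpolation=cv2.INTER_CUBIC);cv2.imwrite('pics/crop_18s.png',a)
E
```

```text
[ 0.59073688 -0.06481798  0.2364002 ] [ 0.991037   -0.13357863 -0.00114688  0.00104568] [-4.04232654  1.36757139  5.6282791 ] 21.0 0.1872702636342917
```

View pics/crop_18s.png

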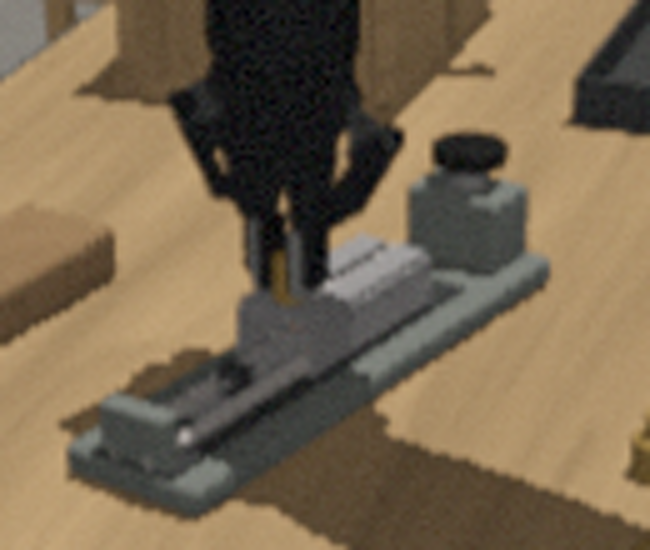

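>>> apply_moves:
  steps:
    - {"tx": -0.5, "ty": 2, "tz": -0.5, "wx": 0, "wy": 0, "wz": 0}
    - {"tx": -0.5, "ty": 4, "tz": -0.5, "wx": 0, "wy": 0, "wz": 0}
    - {"tx": -0.5, "ty": 6, "tz": -0.5, "wx": 0, "wy": 0, "wz": 0}
    - {"tx": -0.5, "ty": 6, "tz": -0.5, "wx": 0, "wy": 0, "wz": 0}

```text
time: 21.45
eef_pos: [0.5891, -0.0695, 0.2365]
tcp_rot: [0.991, -0.134, -0.0, 0.0]
contact_force: [-0.7, 1.8, 2.5]
opening: 0.187
```

>>> apply_moves:
  steps:
    - {"tx": 0, "ty": 2, "tz": 0, "wx": 0, "wy": 0, "wz": 0}
    - {"tx": 0, "ty": 4, "tz": 0, "wx": 0, "wy": 0, "wz": 0}
    - {"tx": 0, "ty": 4, "tz": 0, "wx": 0, "wy": 0, "wz": 0}

```text
time: 21.75
eef_pos: [0.5881, -0.0731, 0.2365]
tcp_rot: [0.991, -0.134, -0.0, 0.0]
contact_force: [0.1, 2.7, 2.0]
opening: 0.189
```

>>> apply_moves:
  steps:
    - {"tx": 0, "ty": 2, "tz": 0, "wx": 0, "wy": 0, "wz": 0}
    - {"tx": 0, "ty": 3, "tz": 0, "wx": 0, "wy": 0, "wz": 0}
    - {"tx": 0, "ty": 3, "tz": 0, "wx": 0, "wy": 0, "wz": 0}

```text
time: 22.05
eef_pos: [0.5873, -0.0759, 0.2365]
tcp_rot: [0.991, -0.134, -0.0, 0.0]
contact_force: [-0.3, 3.2, 1.4]
opening: 0.19
```

Total 123 mm. Continue to the stop.

>>> apply_moves:
  steps:
    - {"tx": 0, "ty": 1, "tz": 0, "wx": 0, "wy": 0, "wz": 0}
    - {"tx": 0, "ty": 2, "tz": 0, "wx": 0, "wy": 0, "wz": 0}
    - {"tx": 0, "ty": 2, "tz": 0, "wx": 0, "wy": 0, "wz": 0}

```text
time: 22.35
eef_pos: [0.5868, -0.0778, 0.2365]
tcp_rot: [0.991, -0.134, -0.0, 0.0]
contact_force: [-0.5, 3.2, 1.6]
opening: 0.189
```

>>> apply_moves:
  steps:
    - {"tx": 0, "ty": 1, "tz": 0, "wx": 0, "wy": 0, "wz": 0}
    - {"tx": 0, "ty": 2, "tz": 0, "wx": 0, "wy": 0, "wz": 0}
    - {"tx": 0, "ty": 2, "tz": 0, "wx": 0, "wy": 0, "wz": 0}

```text
time: 22.65
eef_pos: [0.5865, -0.0786, 0.2366]
tcp_rot: [0.991, -0.134, 0.0, -0.002]
contact_force: [2.2, 8.2, 0.9]
opening: 0.187
```

>>> apply_moves:
  steps:
    - {"tx": 0, "ty": 1, "tz": 0, "wx": 0, "wy": 0, "wz": 0}
    - {"tx": 0, "ty": 2, "tz": 0, "wx": 0, "wy": 0, "wz": 0}
    - {"tx": 0, "ty": 2, "tz": 0, "wx": 0, "wy": 0, "wz": 0}

```text
time: 22.95
eef_pos: [0.5862, -0.0793, 0.2366]
tcp_rot: [0.991, -0.135, 0.001, -0.003]
contact_force: [3.8, 13.4, 1.2]
opening: 0.186
```

>>> apply_moves:
  steps:
    - {"tx": 0, "ty": -1.5, "tz": 0, "wx": 0, "wy": 0, "wz": 0}
    - {"tx": 0, "ty": -2.5, "tz": 0, "wx": 0, "wy": 0, "wz": 0}
    - {"tx": 0, "ty": -2.5, "tz": 0, "wx": 0, "wy": 0, "wz": 0}

```text
time: 23.25
eef_pos: [0.5866, -0.0783, 0.2365]
tcp_rot: [0.991, -0.134, 0.0, -0.001]
contact_force: [1.0, 6.7, 0.4]
opening: 0.192
```

>>> apply_moves:
  hand: 0.45
  steps:
    - {"tx": 0, "ty": 0, "tz": 0, "wx": 0, "wy": 0, "wz": 0}
    - {"tx": 0, "ty": 0, "tz": 0, "wx": 0, "wy": 0, "wz": 0}
    - {"tx": 0, "ty": 0, "tz": 0, "wx": 0, "wy": 0, "wz": 0}
    - {"tx": 0, "ty": 0, "tz": 0, "wx": 0, "wy": 0, "wz": 0}

```text
time: 23.65
eef_pos: [0.5865, -0.0796, 0.2367]
tcp_rot: [0.991, -0.134, 0.0, 0.0]
contact_force: [0.3, 0.2, -0.6]
opening: 0.453
```

>>> apply_moves:
  steps:
    - {"tx": 0, "ty": 0, "tz": -8, "wx": 0, "wy": 0, "wz": 0}
    - {"tx": 0, "ty": 0, "tz": -30, "wx": 0, "wy": 0, "wz": 0}
    - {"tx": 0, "ty": 0, "tz": -65, "wx": 0, "wy": 0, "wz": 0}
    - {"tx": 0, "ty": 0, "tz": -100, "wx": 0, "wy": 0, "wz": 0}
    - {"tx": 0, "ty": 0, "tz": -120, "wx": 0, "wy": 0, "wz": 0}
    - {"tx": 0, "ty": 0, "tz": -120, "wx": 0, "wy": 0, "wz": 0}
    - {"tx": 0, "ty": 0, "tz": -120, "wx": 0, "wy": 0, "wz": 0}

```text
time: 24.35
eef_pos: [0.5863, -0.0792, 0.3567]
tcp_rot: [0.991, -0.134, 0.0, 0.0]
contact_force: [0.8, 0.3, 0.2]
opening: 0.446
```

```bash
python3 - <<'E'
from tl import *
for c in ['wrist','side','scene']: s,im=snap(c,c+'19')
print(s['eef_pos'],s['tcp_rot'],s['contact_force'],s['time'],s['opening'])
im=cv2.imread('pics/side19.png');a=cv2.resize(im[150:260,270:400],None,fx=5,fy=5,interpolation=cv2.INTER_CUBIC);cv2.imwrite('pics/crop_19s.png',a)
E
```

```text
[ 0.5858544  -0.07905374  0.35456157] [ 9.91027293e-01 -1.33648263e-01 -1.72613733e-03 -2.57361500e-04] [ 0.33183372 -0.59617611 -0.74017322] 24.45 0.4546888404345403
```

View pics/crop_19s.png

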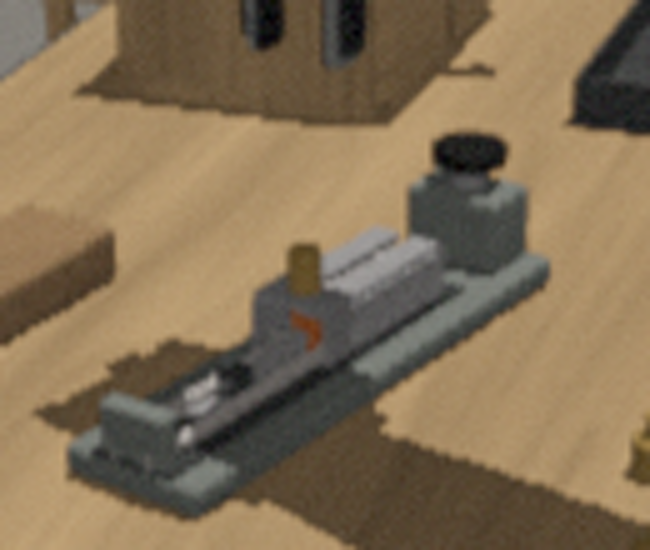

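View pics/wrist19.png

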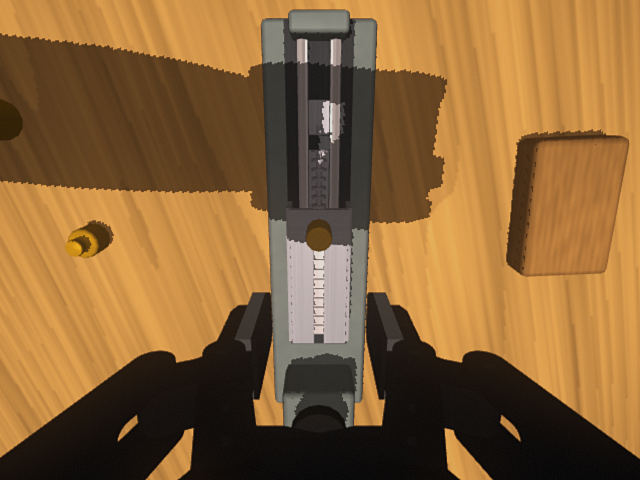

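View pics/scene19.png

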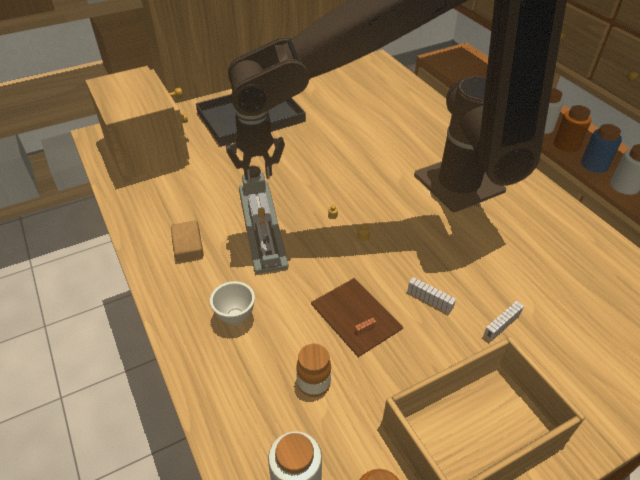

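```bash
python3 - <<'E'
from tl import *
S=load('wrist19');u=np.array([.2685,.9633]) 
a=atz(*S,(319,343),.056);b=atz(*S,(318.5,209),.056);k=atz(*S,(318.5,236),.080)
print(a,b,k,'len',(b-a)[:2]@u)
print('travel',(np.array([.5945,-.0495])-a[:2])@u,(np.array([.6195,.0411])-k[:2])@u)
# base rear corner top z=.02
r=(atz(*S,(263,20),.02)+atz(*S,(376,20),.02))/2; print('nose rel to rear edge x', 157-(r[:2]-a[:2])@u)
print('front base', 157-(r[:2]-atz(*S,(319,401),.02)[:2])@u*1000)
print('nose x',157-(r[:2]-a[:2])@u*1000)
E
```

```text
[ 0.56164596 -0.16912232  0.056     ] [ 0.59015144 -0.06427598  0.056     ] [ 0.5867298  -0.07668011  0.08      ] len 0.10865220266346404
travel 0.12405348742853102 0.12225638260417669
nose rel to rear edge x 156.76356791616337
front base -164.62810110388938
nose x -79.43208383663051
```

```bash
python3 - <<'E'
from tl import *
S=load('wrist19')
print(proj(*S,(.562,-.1654,.048)),proj(*S,(.5835,-.0883,.048)))
a,b=load('scene15')[1]['img'],load('scene0')[1]['img']
c=load('scene19')[1]['img'];d=cv2.absdiff(c,load('scene2')[1]['img']).max(2);
for n,(x0,y0,x1,y1) in dict(jar=(295,340,335,400),mortar=(205,280,260,325),packet=(165,215,210,265),short=(350,312,385,340),big=(405,275,460,315)).items(): print(n,(d[y0:y1,x0:x1]>60).sum())
from plant import ctrl
print(ctrl.sign_off())
E
```

```text
[318.18924164 333.57933239] [318.466949   239.18558196]
jar 42
mortar 0
packet 0
short 0
big 128
the job is handed in; nothing more can be done
None
```

The long silver strip is loaded in the stapler and the cover rail is shut over it. I handed the job in at about 24.5 s of the 51 s allowed. I have seen no verdict.

**Strip:** I took the 80 mm silver strip from the board. It measured 80 × 14 mm; the other two silver strips are larger. I met the follower where the picture put it, pressed it about 22 mm with about 7 N, and lowered the strip.

**Contact on the way down:** My first descent was about 1 mm off sideways and met the channel lip. The wrist force reached about 25 N before I backed off, which is under the 40 N limit. After re-aligning, the strip reached the floor at the expected height with about 9 N downward. Once released, it sat level behind the brass nose stop, with the follower against it.

**Rail:** I pinched the knob and slid the rail until it stopped moving. The force rose from about 3 N to about 14 N with almost no further motion. I then let go and raised the arm clear.

**Last checks:**
- **Strip after closing:** its front end, seen through the rail's slot, is within a pixel of where it was before the rail was shut.
- **Rail position:** the arm's readings give about 126 mm of travel, while the pictures give 122–124 mm. One picture estimate also put the rail's nose about 4.5 mm short of the shut position. I trusted the hard stop felt at the wrist over the pictures.
- **Other items:** a rough picture comparison showed no change at the mortar, packet and short strip. It flagged some changed pixels around the jar and one of the larger silver strips. I put that down to the arm's moving shadow, but did not check further. I did not compare the scale weights.

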